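# Lock up a row of printing blocks

## Robot

A 7-joint arm with a two-finger parallel gripper is mounted at the origin on the work surface. World frame = base frame: x ahead of the robot, y to its left, z up, the work surface at z = 0. Lengths are in m, angles in rad, forces in N, time in s.
With the tool pointing down it reaches from about 0.425 to 0.875 m from the base axis. Payload 4.7 kg.
Tool frame: the origin (TCP) lies on the centre line of the jaws, within the pads' length; the fingertips stand 14 mm ahead of it and the grasp point (between the pads) lies 5 mm behind it; z points along the fingers, x is the direction in which the jaws open and shut, and the axes are right-handed (so a half turn about z gives the same grasp; the last joint's range is limited). The gripper opens to 87 mm and grips with 3 to 60 N. Pads are 19 mm wide; open, the fingers measure 117 mm over their backs; the gripper's body (75 mm by 190 mm) begins 51 mm behind the grasp point.
Start: joints at [-1.307, 0.321, -0.07, 1.45, 0.023, 1.371, -0.057], TCP at [0.161, 0.63, 0.237] pointing down, gripper open.
Joint ranges: [-2.86, 2.86], [-0.3, 2.09], [-1.38, 1.24], [0.06, 2.45], [-1.56, 4.7], [0.09, 2.05], [-2.69, 2.69]. Speed limits (rad/s): [2.57, 2.57, 3.14, 3.14, 3.14, 3.14, 3.14].

## Interface

Orientations are given as a rotation vector (axis times angle).
In Python, from bench import ctrl gives the robot as it stands.
- The arm moves only by the tool drive_tool, never from a script. Its argument "rows" is a list that holds one entry, the list of rows, each a list of 5 numbers: the shift along the tool's x, y, z scaled (see below), then the turn about the tool's z scaled (see below), then the closure in counts, from 0 (fully open) to 255 (shut). In form: [[[dx, dy, dz, spin, jaw], ...]]. A call has 1 to 20 rows; each row is the pose to reach, as a shift and turn from the pose commanded when the call began, along the tool's axes at that moment, turning the shorter way round; what a row does not reach only later rows make up. The controller multiplies each number of a shift by 300 mm and each number of a turn by pi rad. A row lasts 1/8 s, in which the tool goes at most 62.5 mm and 10.7 degrees, less where a joint would pass 70% of its speed; a pose out of reach is approached as far as the arm can. A call with a number of a shift or a turn outside -1 to 1 is refused whole. A call with a gripper value outside its range is refused whole. The fingers move at their own pace and stop on an object; "grip_force" is the grip in N (left out, the last holds). Time passes only in rows, so rows that repeat a pose let the fingers close. It gives the time, the measured TCP pose, the force and the opening at its end, in the units of the state.
- ctrl.get_state(): the state, without advancing time (a new reading comes with each control period).
- ctrl.get_image(name): name is "scene" or "top" or "wrist"; returns a dict with "img" (400x640x3 uint8, blue, green, red), "camera_matrix" (3x3 intrinsics, pixels), "R" (3x3) and "t" (3): a world point X has camera coordinates R X + t. Camera axes: x right, y down, z forward; pixel columns grow to the right and rows downward; lengths in m; the calibration is good to about 2 mm. A picture is of the moment at which its call begins. There is no depth.
- ctrl.close_job(): hands the job in, once; it reports no verdict.
The state is a dict: "time": time; "joint_positions": joint angles; "qd": joint speeds; "joint_torque": joint torques, N m; "position": TCP position; "tool_rot": TCP orientation; "ft_force": force on the tool from outside, world axes, zero at the start; "torque": the same for the moment, N m; "grip_width": opening from 0.0 (shut) to 1.0 (fully open).
Only numpy, scipy, OpenCV 4.12 (cv2) and the standard library are available. Lean on these libraries where they do the work, as an engineer would, in place of code of your own. Each camera call takes 0.05 s, during which the arm holds its last target.

## Task

Move the leftover aluminium bar from the lock-up bed into the wooden tray, and set every wooden printing block from the bench on the bed between its two white lines, face up, end to end in one row along the lane. Then crank the jaw up against the row until the blocks are held and the sprung red pad is pushed back at least half-way, and only after that screw both brass knurled nuts down clockwise until they stop tight. Leave the ink tin, the composing stick and the blue pot where they are.

Things in the scene. Friction and masses are not known exactly. Their poses are not given: they have to be found in the camera images.
- bed: Fixed lock-up bed: flat dark steel base 136 (its x) by 500 (y) by 12 mm thick, origin mid-underside, z up. Along y: green fixed jaw (110 mm wide, top 48 mm above the bench, face at y=-220 mm); a flat lane along x=0, its floor 12 mm above the bench, marked by two thin white lines 56 mm apart; sliding jaw with red pad; crank with vertical axis at x=0, y=+210 on a green housing.
- fixed_jaw_face (a point): Centre of the lower edge of the fixed jaw's clamping face, on the lane floor; the face looks along the bed's +y.
- jaw (a joint): Slide of the sliding jaw, m: 0 = fully open (pad face at bed y = +50 mm), grows to 0.165 as it closes towards the fixed jaw (bed -y). Green crosshead 132 mm wide (bed x), 56 mm long (bed y), its top 40 mm above the bench. Moved only by the crank and stays where it is left.
- crank (a joint): Angle of the crank on top of the bed's +y end, rad: 0 = fully open, grows when turned CLOCKWISE seen from above, up to 13.7; the jaw closes 12 mm per rad. At 0 the handle stands on the bed's +y side of the crank axis. Stiff: about 7 N at the handle; stays where it is left.
- crank_handle (a point): Centre (half-way up the part to grip) of the upright black crank handle, diameter 22 mm, 42 mm tall, 24 mm up from its lower end (82 mm above the bench, top at 100 mm). It spins freely about its own axis and goes round the crank axis at 50 mm radius; the flat crank arm below it has its top 57 mm above the bench.
- pad (a joint): How far the sprung red pressure pad has been pushed back into the sliding jaw, m: 0 = free (10 mm gap visible between the red pad and the green jaw), 0.008 = end of its travel (2 mm gap). Spring 2.5 N per mm.
- pad_face (a point): Middle of the clamping face of the red pad (56 mm wide, 30 mm tall, 8 mm thick, carried by the sliding jaw; it faces the fixed jaw), 31 mm above the bench.
- nut_near (a joint): Turn of the lock nut on the robot's side of the bed (bed x = -46 mm), rad: grows as the nut is turned CLOCKWISE seen from above; it stops tight at 5.0. It goes down 0.8 mm per rad on its stud; friction about 0.1 N m; stays where it is left.
- nut_near_center (a point): Centre (half-way up) of the brass knurled nut on the robot's side of the bed (bed x = -46 mm): diameter 41 mm, 34 mm tall, axis vertical, red mark on top. It sits over the sliding jaw (jaw top 40 mm above the bench) and travels with it; when tight its centre is 59 mm above the bench. Grip its upper half so the fingertips clear the jaw.
- nut_far (a joint): Turn of the lock nut on the far side of the bed (bed x = +46 mm), rad: grows as the nut is turned CLOCKWISE seen from above; it stops tight at 5.0. It goes down 0.8 mm per rad on its stud; friction about 0.1 N m; stays where it is left.
- nut_far_center (a point): Centre (half-way up) of the brass knurled nut on the far side of the bed (bed x = +46 mm): diameter 41 mm, 34 mm tall, axis vertical, red mark on top. It sits over the sliding jaw (jaw top 40 mm above the bench) and travels with it; when tight its centre is 59 mm above the bench. Grip its upper half so the fingertips clear the jaw.
- tray: Open wooden tray fixed to the bench, 180 (its x) by 130 (its y) by 28 mm tall, walls and floor 5 to 6 mm thick. Origin at the middle of its underside on the bench.
- bar_center (a point): Centre of the leftover aluminium spacing bar, 100 (its x) by 28 (its y) by 34 mm tall, 0.2 kg; at the start it lies on the bed's lane, long side along the lane.
- block_a_center (a point): Centre of a light wooden printing block, 60 (its x) by 36 (its y) by 32 mm tall with a thin black pattern (a cross) on its face, which looks up (its z), centre 16 mm above its underside, about 70 g. May be absent.
- block_b_center (a point): Centre of a light wooden printing block, 60 (its x) by 36 (its y) by 32 mm tall with a thin black pattern (three dots) on its face, which looks up (its z), centre 16 mm above its underside, about 70 g. May be absent.
- block_c_center (a point): Centre of a light wooden printing block, 60 (its x) by 36 (its y) by 32 mm tall with a thin black pattern (four bars) on its face, which looks up (its z), centre 16 mm above its underside, about 70 g. May be absent.
- block_d_center (a point): Centre of a light wooden printing block, 60 (its x) by 36 (its y) by 32 mm tall with a thin black pattern (a diamond between two lines) on its face, which looks up (its z), centre 16 mm above its underside, about 70 g. May be absent.
- ink_tin: Red ink tin, diameter 72, height 62 mm, standing on the bench; origin under its middle. Bystander.
- stick: Steel composing stick, 60 by 190 by 19 mm, lying on the bench; origin under its middle. Bystander.
- tweezer_pot: Blue ceramic pot, diameter 72, height 75 mm; origin under its middle. Bystander.
Not all that is in view belongs to the job. What is shaped like the part that bears block_a_center but orange or purple is not meant.

How it is judged:
On the way, in this order (a step that is already met when the one before it is completed fails the run):
1. the bar lies in the tray and all blocks lie face up on the lane, along it (x of block_a_center in the frame of bed between -0.011 and 0.011 m and y of block_a_center in the frame of bed between -0.198 and 0.03 m and z of block_a_center in the frame of bed between 0.024 and 0.032 m and angle between each of block_a_center, block_b_center, block_c_center, block_d_center's own z axis and vertical below 0.1 rad and angle between the x axis of each of block_a_center, block_b_center, block_c_center, block_d_center and the y axis of bed, either way round below 0.2 rad and x of block_b_center in the frame of bed between -0.011 and 0.011 m and y of block_b_center in the frame of bed between -0.198 and 0.03 m and z of block_b_center in the frame of bed between 0.024 and 0.032 m and x of block_c_center in the frame of bed between -0.011 and 0.011 m and y of block_c_center in the frame of bed between -0.198 and 0.03 m and z of block_c_center in the frame of bed between 0.024 and 0.032 m and x of block_d_center in the frame of bed between -0.011 and 0.011 m and y of block_d_center in the frame of bed between -0.198 and 0.03 m and z of block_d_center in the frame of bed between 0.024 and 0.032 m and x of bar_center in the frame of tray between -0.08 and 0.08 m and y of bar_center in the frame of tray between -0.055 and 0.055 m and z of bar_center in the frame of tray between 0.01 and 0.032 m and value of joint pad below 0.003 m), for 0.2 s.
2. the jaw is cranked onto the row, the pad pushed back more than 3 mm, both nuts not yet tight (value of joint pad above 0.003 m and x of block_a_center in the frame of bed between -0.011 and 0.011 m and y of block_a_center in the frame of bed between -0.198 and 0.03 m and z of block_a_center in the frame of bed between 0.024 and 0.032 m and angle between each of block_a_center, block_b_center, block_c_center, block_d_center's own z axis and vertical below 0.1 rad and angle between the x axis of each of block_a_center, block_b_center, block_c_center, block_d_center and the y axis of bed, either way round below 0.2 rad and x of block_b_center in the frame of bed between -0.011 and 0.011 m and y of block_b_center in the frame of bed between -0.198 and 0.03 m and z of block_b_center in the frame of bed between 0.024 and 0.032 m and x of block_c_center in the frame of bed between -0.011 and 0.011 m and y of block_c_center in the frame of bed between -0.198 and 0.03 m and z of block_c_center in the frame of bed between 0.024 and 0.032 m and x of block_d_center in the frame of bed between -0.011 and 0.011 m and y of block_d_center in the frame of bed between -0.198 and 0.03 m and z of block_d_center in the frame of bed between 0.024 and 0.032 m and value of joint each of nut_near, nut_far below 4.5 rad), for 0.2 s.
3. both nuts are screwed down tight (value of joint each of nut_near, nut_far above 4.8 rad and value of joint pad above 0.003 m), for 0.2 s.
At the end, for the whole second after the job is handed in: Every block present lies face up (0.1 rad) on the lane (4 mm), within 11 mm of its middle line, long side along it (0.2 rad), between the jaws; the red pad is pushed back over 3 mm; both nuts are beyond 4.8 of 5.0 rad; the bar lies in the tray; all at rest (all of step 3 and x of block_a_center in the frame of bed between -0.011 and 0.011 m and y of block_a_center in the frame of bed between -0.198 and 0.03 m and z of block_a_center in the frame of bed between 0.024 and 0.032 m and angle between each of block_a_center, block_b_center, block_c_center, block_d_center's own z axis and vertical below 0.1 rad and angle between the x axis of each of block_a_center, block_b_center, block_c_center, block_d_center and the y axis of bed, either way round below 0.2 rad and x of block_b_center in the frame of bed between -0.011 and 0.011 m and y of block_b_center in the frame of bed between -0.198 and 0.03 m and z of block_b_center in the frame of bed between 0.024 and 0.032 m and x of block_c_center in the frame of bed between -0.011 and 0.011 m and y of block_c_center in the frame of bed between -0.198 and 0.03 m and z of block_c_center in the frame of bed between 0.024 and 0.032 m and x of block_d_center in the frame of bed between -0.011 and 0.011 m and y of block_d_center in the frame of bed between -0.198 and 0.03 m and z of block_d_center in the frame of bed between 0.024 and 0.032 m and x of bar_center in the frame of tray between -0.08 and 0.08 m and y of bar_center in the frame of tray between -0.055 and 0.055 m and z of bar_center in the frame of tray between 0.01 and 0.032 m and linear speed of each of block_a, block_b, block_c, block_d, bar below 0.02 m/s); the robot touches nothing.
It fails at once if the ink_tin is moved more than 3 cm (distance of ink_tin from where it was at the start of the episode above 0.03 m).
It fails at once if the stick is moved more than 3 cm (distance of stick from where it was at the start of the episode above 0.03 m).
It fails at once if the tweezer_pot is moved more than 3 cm (distance of tweezer_pot from where it was at the start of the episode above 0.03 m).
Of block_a, block_b, block_c, block_d only 2 to 4 are there at a start; the rules pass over those that are not, and their reading is None.
At some moment in a run one of block_a, block_b, block_c, block_d, bar may be knocked a few centimetres aside while the robot is not near it.
Once in a run the grip may slacken for a moment while it holds something.
It also fails if it takes over 210 s, if anything falls off the work surface, if the arm or the gripper's body presses on something with over 40 N, if the wrist force passes 120 N, or if a joint passes its speed limit or range.

## Working session

There is one attempt and no reset: what is moved stays moved. The work goes in short steps, Python scripts to look and compute and a tool call to move; the robot and the scene stay as the last step left them, time stands still between calls to the robot, and variables do not carry over. Pictures are saved under pics/ and viewed, and the job is handed in when it is done.

Besides the shell and the picture viewer there is one more tool, called after "Emit:" as name(argument=value, ...) on one line, values as JSON. drive_tool: Moves the arm, as the interface text tells. Its arguments: {"type":"object","properties":{"rows":{"type":"array"},"grip_force":{"type":"number"}},"required":["rows"]}

```bash
mkdir -p pics; ls; cat > h.py <<'E'
import numpy as np, cv2, json
from bench import ctrl
from scipy.spatial.transform import Rotation as Ro
def snap(name,fn=None):
    d=ctrl.get_image(name)
    if fn: cv2.imwrite('pics/'+fn+'.png',d['img'])
    return d
def ray(d,u,v,z):
    K=np.array(d['camera_matrix']);R=np.array(d['R']);t=np.array(d['t'])
    c=-R.T@t; r=R.T@np.linalg.inv(K)@np.array([u,v,1.])
    s=(z-c[2])/r[2]; return c+s*r
def proj(d,X):
    K=np.array(d['camera_matrix']);R=np.array(d['R']);t=np.array(d['t'])
    p=K@(R@np.asarray(X,float)+t); return p[:2]/p[2]
E
python3 - <<'E'
from h import *
print(ctrl.get_state())
for n in ['scene','top','wrist']:
    d=snap(n,n+'0'); R=np.array(d['R']);print(n,-R.T@np.array(d['t']),np.array(d['camera_matrix'])[0])
E
```

```text
pics
{'time': 0.0, 'joint_positions': array([-1.30688972,  0.32184844, -0.07007216,  1.45167205,  0.02256808,
        1.37081314, -0.05690427]), 'qd': array([ 3.42653637e-05, -7.31572699e-04,  1.71050227e-03, -4.70634410e-04,
       -1.31835762e-03, -1.97597434e-04, -6.63451229e-04]), 'joint_torque': array([ 5.95239356e-06, -4.91291428e+01, -4.04381733e-01, -3.12527275e+01,
       -6.40174979e-02,  4.36315709e-02,  1.88420381e-04]), 'position': array([0.1606033 , 0.62929615, 0.23544636]), 'tool_rot': array([ 2.47988096e+00,  1.92663072e+00, -2.35285772e-03]), 'ft_force': array([-0.44370311, -0.40386357, -0.28996343]), 'torque': array([-0.01442382, -0.04439496,  0.00941311]), 'grip_width': 1.0025908037636775}
scene [ 1.27729946 -0.62935083  0.81622489] [381.97512082   0.         321.53044521]
top [ 0.34643996 -0.04398447  1.46592188] [486.9917532    0.         316.03138905]
wrist [0.08422103 0.64988526 0.38408704] [279.13382609   0.         323.85758814]
```

View pics/top0.png

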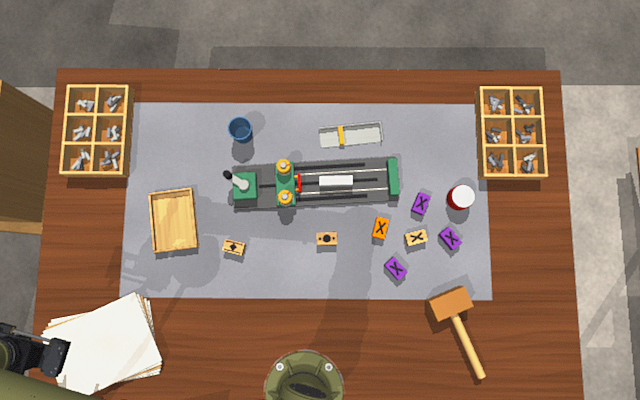

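View pics/scene0.png

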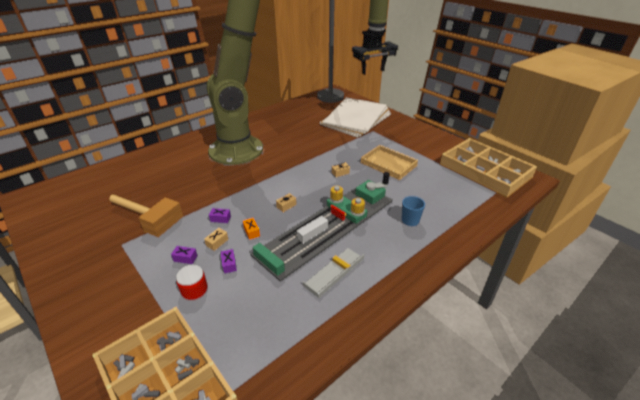

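View pics/wrist0.png

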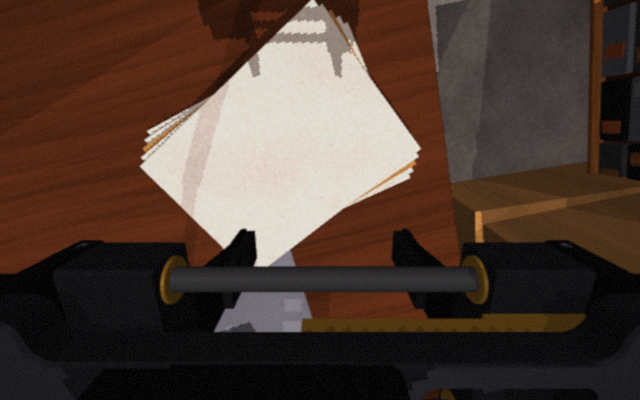

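```bash
python3 - <<'E'
from h import *
im=cv2.imread('pics/top0.png')
cv2.imwrite('pics/c1.png',cv2.resize(im[110:270,135:335],None,fx=4,fy=3.75,interpolation=cv2.INTER_CUBIC)[:600,:800])
cv2.imwrite('pics/c2.png',cv2.resize(im[140:290,290:490],None,fx=4,fy=4,interpolation=cv2.INTER_CUBIC))
E
```

```text
(no output)
```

View pics/c1.png

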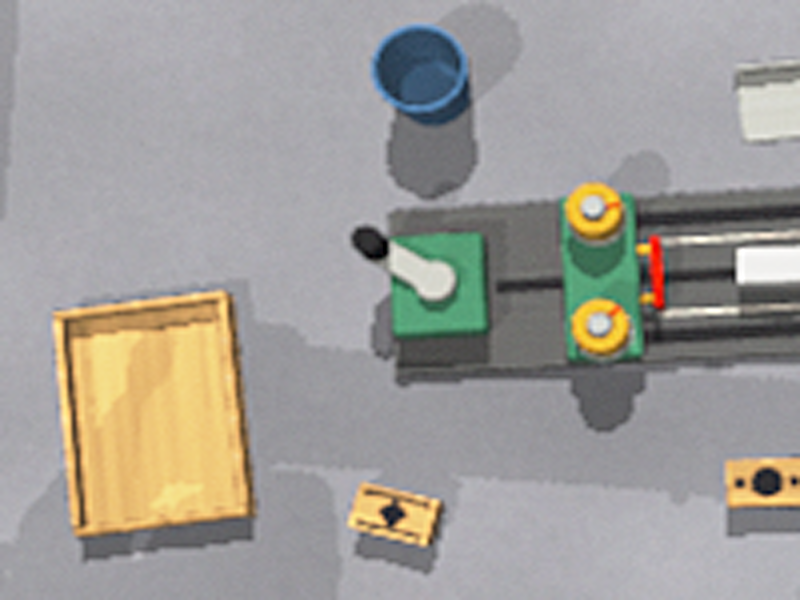

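View pics/c2.png

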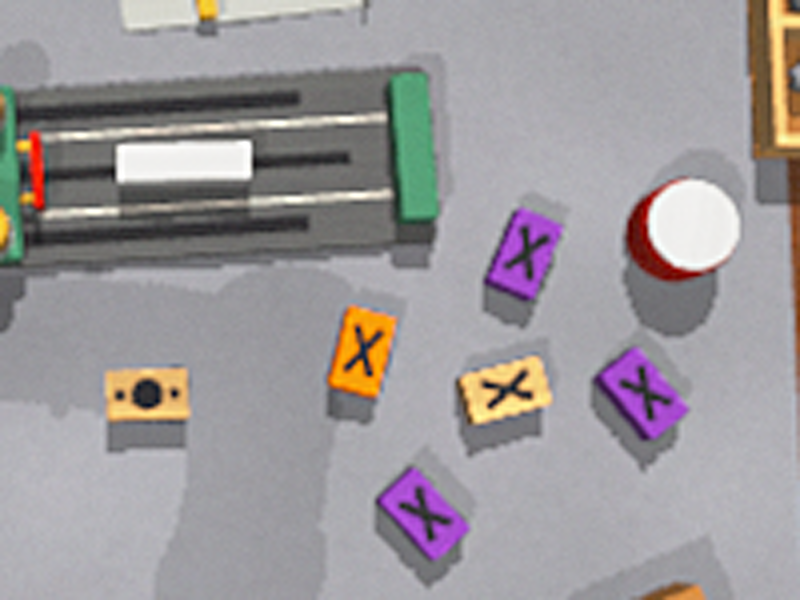

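```bash
cat >> h.py <<'E'
def facefit(d,mask,z,minA=60):
    out=[]
    cs,_=cv2.findContours(mask.astype(np.uint8),cv2.RETR_EXTERNAL,cv2.CHAIN_APPROX_NONE)
    for c in cs:
        if cv2.contourArea(c)<minA: continue
        P=np.array([ray(d,u,v,z)[:2] for u,v in c[:,0,:]]).astype(np.float32)
        (cx,cy),(w,h),a=cv2.minAreaRect(P*1000)
        if w<h: w,h,a=h,w,a+90
        a=(a+90)%180-90
        M=c[:,0,:].mean(0)
        out.append((M.round(0),round(cx/1000,4),round(cy/1000,4),round(w,1),round(h,1),round(a,1)))
    return out
E
python3 - <<'E'
from h import *
d=snap('top'); im=d['img']; hsv=cv2.cvtColor(im,cv2.COLOR_BGR2HSV)
h,s,v=[hsv[...,i].astype(int) for i in range(3)]
for p in [(225,245),(318,238),(410,243),(170,200),(335,180),(393,175)]: print(p,hsv[p[1],p[0]])
m=(h>12)&(h<26)&(s>70)&(v>165); m=cv2.morphologyEx(m.astype(np.uint8),cv2.MORPH_CLOSE,np.ones((3,3)))
m[:150]=0
print('wood');[print(o) for o in facefit(d,m,0.032)]
m=(v>225)&(s<30)
print('white');[print(o) for o in facefit(d,m,0.046)]
m=(h>65)&(h<85)&(s>100)
print('green');[print(o) for o in facefit(d,m,0.048)]
def c1(u,v,z): return ray(d,135+u/4-.375,110+v/3.75-.37,z).round(4)
def c2(u,v,z): return ray(d,290+u/4-.375,140+v/4-.375,z).round(4)
print('bed corners',c1(390,212,.012),c1(398,380,.012), c2(440,240,.012))
print('nuts',c1(592,208,.085),c1(598,325,.085))
print('jaw face', c2(388,76,.048),c2(398,220,.048),c2(428,70,.048),c2(438,216,.048))
print('crank axis',c1(435,280,.06),'handle top',c1(367,242,.1))
print('lines', c2(60,135,.012),c2(385,118,.012),c2(60,213,.012),c2(388,194,.012))
print('tray',[c1(*p,.028) for p in [(55,312),(228,292),(253,512),(78,532)]])
print('pad',c2(42,133,.046),c2(42,207,.046))
E
```

```text
(225, 245) [ 19 128 240]
(318, 238) [ 16 133 199]
(410, 243) [ 25 107 248]
(170, 200) [ 19 132 236]
(335, 180) [ 15   2 239]
(393, 175) [ 74 120 162]
wood
(array([461., 328.]), 0.1648, -0.458, 250.6, 112.1, 23.5)
(array([233., 247.]), 0.4087, 0.2124, 60.9, 37.3, 76.5)
(array([327., 238.]), 0.4356, -0.0623, 61.6, 35.2, -89.6)
(array([416., 237.]), 0.44, -0.3252, 61.2, 37.4, -75.1)
(array([ 32., 228.]), 0.4623, 0.8117, 63.9, 29.5, 84.1)
(array([380., 228.]), 0.4677, -0.2201, 61.0, 36.1, -15.5)
(array([284., 196.]), 0.5581, 0.0632, 39.2, 38.8, 0.9)
(array([172., 220.]), 0.4872, 0.3954, 180.2, 130.1, 8.1)
(array([283., 165.]), 0.6538, 0.0693, 40.8, 40.8, -26.5)
(array([516., 165.]), 0.6638, -0.6264, 193.0, 79.7, -89.7)
(array([ 90., 165.]), 0.66, 0.6499, 193.3, 74.2, -89.7)
white
(array([ 96., 341.]), 0.1328, 0.5767, 290.8, 233.7, -66.9)
(array([463., 196.]), 0.5622, -0.4631, 63.3, 62.0, 43.8)
(array([336., 180.]), 0.6073, -0.0885, 97.9, 25.2, -87.7)
green
(array([245., 186.]), 0.5878, 0.1809, 80.9, 68.1, 1.9)
(array([286., 181.]), 0.5951, 0.0615, 126.7, 54.6, 4.1)
(array([393., 177.]), 0.6163, -0.2568, 109.3, 28.8, 3.4)
bed corners [0.6536 0.2262 0.012 ] [0.5161 0.2155 0.012 ] [ 0.5535 -0.2823  0.012 ]
nuts [0.6421 0.0662 0.085 ] [0.5508 0.0603 0.085 ]
jaw face [ 0.6714 -0.2401  0.048 ] [ 0.5631 -0.2459  0.048 ] [ 0.6761 -0.2699  0.048 ] [ 0.5662 -0.2753  0.048 ]
crank axis [0.5894 0.1824 0.06  ] handle top [0.6116 0.2255 0.1   ]
lines [0.6324 0.0046 0.012 ] [ 0.647  -0.2424  0.012 ] [0.5724 0.004  0.012 ] [ 0.5884 -0.2437  0.012 ]
tray [array([0.5673, 0.4718, 0.028 ]), array([0.5842, 0.3427, 0.028 ]), array([0.4093, 0.3161, 0.028 ]), array([0.3928, 0.4443, 0.028 ])]
pad [0.6272 0.0169 0.046 ] [0.5715 0.0162 0.046 ]
```

```bash
cat >> h.py <<'E'
def pose():
    s=ctrl.get_state(); R=Ro.from_rotvec(s['tool_rot']).as_matrix()
    return s,np.array(s['position']),R
def go(x,y,z,az=None):
    s,p,R=pose(); d=R.T@(np.array([x,y,z])-p)/0.3
    a0=np.degrees(np.arctan2(R[1,0],R[0,0]))
    sp=0
    if az is not None: sp=-((az-a0+90)%180-90)/180
    print('t',s['time'],'pos',p.round(4),'az',round(a0,1),'tilt',R[2,2].round(4),'q7',s['joint_positions'][6].round(2),'-> d',d.round(4),'spin',round(sp,4),'dist',round(np.linalg.norm(d)*300),'F',np.round(s['ft_force'],1),'w',round(s['grip_width']*87,1))
E
python3 - <<'E'
from h import *
go(.607,-.05,.22,3.4)
E
```

```text
t 0.2 pos [0.1606 0.6295 0.2359] az 75.7 tilt -1.0 q7 -0.06 -> d [-1.827   2.0015  0.0552] spin 0.4016 dist 813 F [-0.6  0.2 -0.5] w 87.1
```

Emit:
drive_tool(rows=[[[-0.61,0.667,0,0,0],[-0.61,0.667,0,0,0],[-0.61,0.667,0,0,0],[-0.61,0.667,0,0,0],[-0.61,0.667,0,0,0]]])

```text
time: 0.82
position: [0.3123, 0.3991, 0.2368]
tool_rot: [2.486, 1.919, 0.001]
ft_force: [0.4, 0.1, 0.0]
grip_width: 1.0
```

Emit:
drive_tool(rows=[[[-0.61,0.667,0,0,0],[-0.61,0.667,0,0,0],[-0.61,0.667,0,0,0],[-0.61,0.667,0,0,0],[-0.61,0.667,0,0,0]]])

```text
time: 1.45
position: [0.4599, 0.1718, 0.2368]
tool_rot: [2.486, 1.919, 0.001]
ft_force: [-0.5, 1.5, 0.5]
grip_width: 1.001
```

Emit:
drive_tool(rows=[[[-0.61,0.667,0.055,0.4,0],[-0.61,0.667,0.055,0.4,0],[-0.61,0.667,0.055,0.4,0],[-0.61,0.667,0.055,0.4,0],[-0.61,0.667,0.055,0.4,0],[-0.61,0.667,0.055,0.4,0],[-0.61,0.667,0.055,0.4,0],[-0.61,0.667,0.055,0.4,0]]])

```text
time: 2.45
position: [0.6066, -0.0504, 0.2198]
tool_rot: [3.14, 0.104, -0.001]
ft_force: [0.1, 0.1, 0.6]
grip_width: 0.998
```

```bash
python3 - <<'E'
from h import *
go(.607,-.0885,.15,3.4)
snap('wrist','w1')
E
```

```text
t 2.45 pos [ 0.6066 -0.0504  0.2198] az 3.8 tilt -1.0 q7 0.25 -> d [-0.0068  0.1268  0.2326] spin 0.0021 dist 79 F [0.1 0.1 0.6] w 86.8
```

View pics/w1.png

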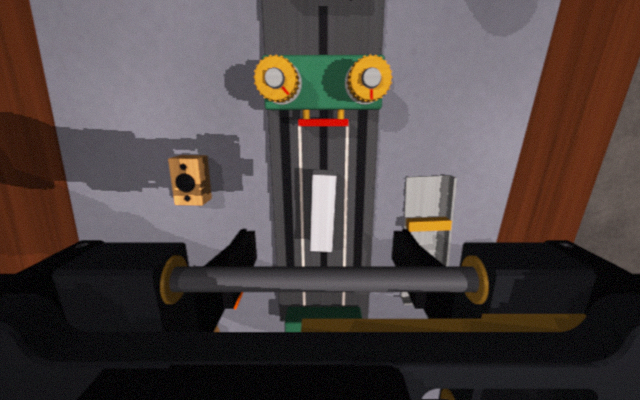

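```bash
python3 - <<'E'
from h import *
d=snap('wrist'); im=d['img']; hsv=cv2.cvtColor(im,cv2.COLOR_BGR2HSV)
h,s,v=[hsv[...,i].astype(int) for i in range(3)]
m=((v>200)&(s<40)); m[:172]=0;m[252:]=0;m[:,:308]=0;m[:,340:]=0
print('bar',facefit(d,m,0.046))
m=((h<6)|(h>174))&(s>160)&(v>120); m[:112]=0;m[132:]=0
print('pad top',facefit(d,m,0.046,20))
m=(h>65)&(h<85)&(s>90); m[:50]=0; m[115:]=0
print('jaw',facefit(d,m,0.04))
m=(h>12)&(h<26)&(s>70)&(v>150); m[150:]=0;m[:,:255]=0;m[:,391:]=0
print('nuts',facefit(d,m,0.07))
print('lines',ray(d,299.5,130,.012),ray(d,303.5,300,.012),ray(d,345.5,130,.012),ray(d,344,300,.012))
print('linemid',[proj(d,[x,y,.012]).round(1) for x,y in [(.6036-.0017-.028,.0),(.6036-.0017+.028,.0)]])
cv2.imwrite('pics/w1c.png',cv2.resize(im[40:315,220:420],None,fx=2.9,fy=2.1,interpolation=cv2.INTER_CUBIC))
E
```

```text
bar [(array([322., 213.]), 0.6077, -0.0889, 98.5, 25.8, -88.8)]
pad top [(array([323., 123.]), 0.6014, 0.0202, 55.9, 7.5, 3.8)]
jaw [(array([323.,  87.]), 0.5986, 0.0618, 129.6, 56.7, 3.8)]
nuts [(array([370.,  79.]), 0.6445, 0.0658, 42.2, 40.5, -82.2), (array([276.,  79.]), 0.5515, 0.0602, 42.5, 41.9, -43.9)]
lines [0.57281603 0.00826948 0.012     ] [ 0.58905542 -0.239341    0.012     ] [0.6298206  0.01207944 0.012     ] [ 0.64968584 -0.23524174  0.012     ]
linemid [array([300.1, 136.8]), array([344.7, 139.9])]
```

View pics/w1c.png

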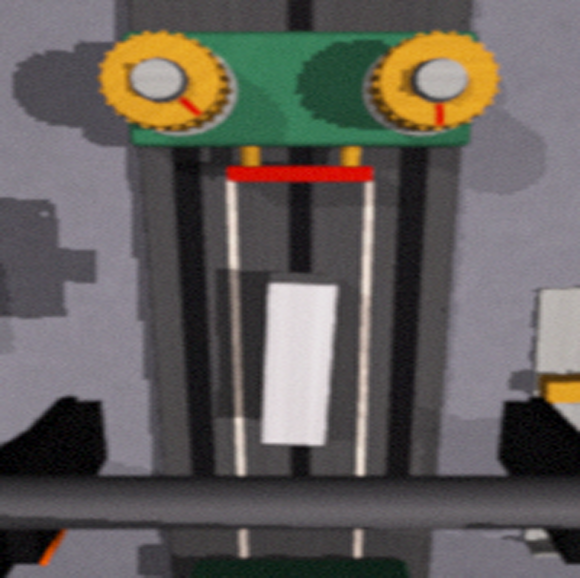

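Emit:
drive_tool(rows=[[[-0.004,0.128,0.2,0.008,0],[-0.004,0.128,0.2,0.008,0],[-0.004,0.128,0.5,0.008,0],[-0.004,0.128,0.637,0.008,0],[-0.004,0.128,0.637,0.008,0],[-0.004,0.128,0.637,0.008,255],[-0.004,0.128,0.637,0.008,255],[-0.004,0.128,0.637,0.008,255],[-0.004,0.128,0.637,0.008,255],[-0.004,0.128,0.637,0.008,255],[-0.004,0.128,0.637,0.008,255]]], grip_force=30)

```text
time: 3.92
position: [0.608, -0.0888, 0.0291]
tool_rot: [-3.141, -0.062, -0.0]
ft_force: [0.0, -0.5, -0.7]
grip_width: 0.404
```

```bash
python3 - <<'E'
from h import *
go(.4872,.3954,.13,8.1)
E
```

```text
t 3.925 pos [ 0.608  -0.0888  0.0291] az 2.3 tilt -1.0 q7 0.4 -> d [-0.3387 -1.6288 -0.3363] spin -0.0325 dist 509 F [ 0.  -0.5 -0.7] w 35.2
```

Emit:
drive_tool(rows=[[[0,0,0,0,255],[0,0,0,0,255],[0,0,0,0,255],[0,0,-0.1,0,255],[0,0,-0.35,0,255],[0,0,-0.35,0,255]]])

```text
time: 4.68
position: [0.6106, -0.0897, 0.1382]
tool_rot: [3.141, 0.061, 0.012]
ft_force: [0.9, 0.1, -2.8]
grip_width: 0.316
```

```bash
python3 - <<'E'
from h import *
go(.4872,.3954,.13,8.1)
snap('wrist','w2')
E
```

```text
t 4.675 pos [ 0.6106 -0.0897  0.1382] az 2.2 tilt -1.0 q7 0.34 -> d [-0.3482 -1.6319  0.0239] spin -0.0326 dist 501 F [ 0.9  0.1 -2.8] w 27.5
```

View pics/w2.png

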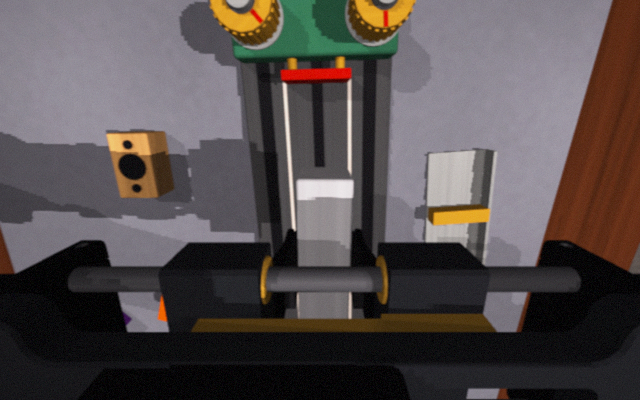

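Emit:
drive_tool(rows=[[[-0.2,-0.8,-0.15,0,255],[-0.2,-0.8,-0.15,0,255],[-0.2,-0.8,-0.15,0,255],[-0.2,-0.8,-0.15,0,255],[-0.2,-0.8,-0.15,0,255]]])

```text
time: 5.35
position: [0.5359, 0.1559, 0.1777]
tool_rot: [-3.138, -0.079, 0.004]
ft_force: [1.0, -0.9, -2.0]
grip_width: 0.316
```

Emit:
drive_tool(rows=[[[-0.148,-0.832,0.0,-0.53,255],[-0.148,-0.832,0.0,-0.53,255],[-0.148,-0.832,0.0,-0.53,255],[-0.148,-0.832,0.0,-0.53,255],[-0.148,-0.832,0.0,-0.53,255],[-0.148,-0.832,0.0,-0.53,255],[-0.148,-0.832,0.0,-0.53,255],[-0.148,-0.832,0.0,-0.53,255],[-0.148,-0.832,0.0,-0.53,255],[-0.148,-0.832,0.0,-0.53,255],[-0.148,-0.832,0.0,-0.53,255]]])

```text
time: 6.72
position: [0.4844, 0.3954, 0.1779]
tool_rot: [-2.072, -2.361, 0.003]
ft_force: [0.1, -1.1, -1.3]
grip_width: 0.322
```

```bash
python3 - <<'E'
from h import *
go(.4872,.3954,.026,8.1)
snap('wrist','w3')
E
```

```text
t 6.725 pos [0.4844 0.3954 0.1779] az 97.5 tilt -1.0 q7 1.03 -> d [-0.0008  0.0099  0.5062] spin 0.4964 dist 152 F [ 0.1 -1.1 -1.3] w 28.0
```

View pics/w3.png

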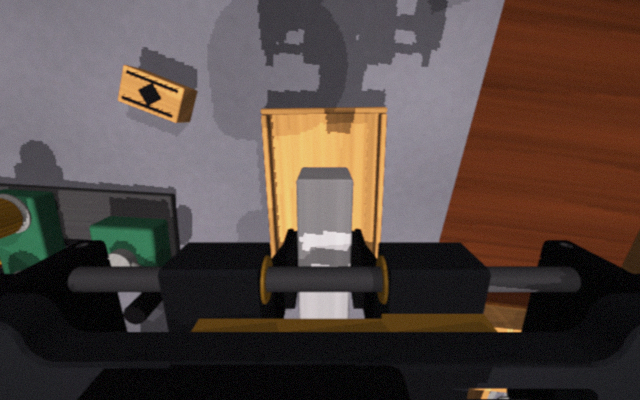

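Emit:
drive_tool(rows=[[[0,0.01,0.2,0,255],[0,0.01,0.4,0,255],[0,0.01,0.47,0,255],[0,0.01,0.508,0,255],[0,0.01,0.508,0,255],[0,0.01,0.508,0,110],[0,0.01,0.508,0,110],[0,0.01,0.508,0,110],[0,0.01,0.508,0,110],[0,0.01,0.3,0,110],[0,0.01,0.1,0,0],[0,0.01,0.0,0,0]]])

```text
time: 8.28
position: [0.4887, 0.3975, 0.1833]
tool_rot: [2.068, 2.364, 0.009]
ft_force: [1.5, -0.5, -1.3]
grip_width: 0.72
```

```bash
python3 - <<'E'
from h import *
go(.4087,.20,.18,-13.5)
snap('wrist','w4')
E
```

```text
t 8.275 pos [0.4887 0.3975 0.1833] az 97.6 tilt -1.0 q7 1.04 -> d [-0.6172 -0.352   0.0073] spin -0.3826 dist 213 F [ 1.5 -0.5 -1.3] w 62.7
```

View pics/w4.png

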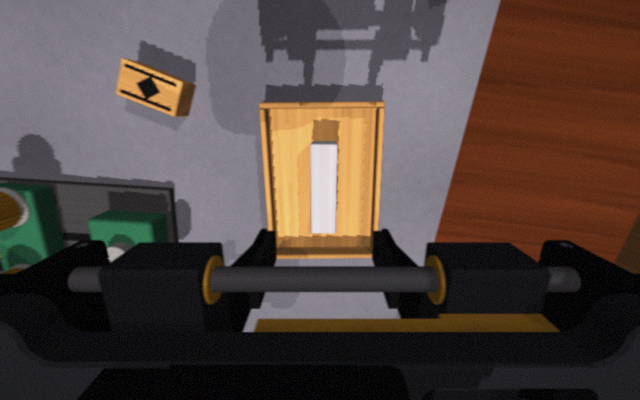

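Emit:
drive_tool(rows=[[[-0.617,-0.352,0,0.617,0],[-0.617,-0.352,0,0.617,0],[-0.617,-0.352,0,0.617,0],[-0.617,-0.352,0,0.617,0],[-0.617,-0.352,0,0.617,0],[-0.617,-0.352,0,0.617,0],[-0.617,-0.352,0,0.617,0],[-0.617,-0.352,0,0.617,0],[-0.617,-0.352,0,0.617,0],[-0.617,-0.352,0,0.617,0],[-0.617,-0.352,0,0.617,0],[-0.617,-0.352,0,0.617,0]]])

```text
time: 9.82
position: [0.4073, 0.199, 0.1789]
tool_rot: [-3.12, 0.366, 0.0]
ft_force: [-0.4, -0.5, -0.2]
grip_width: 0.999
```

```bash
cat >> h.py <<'E'
def wood(name,fn,z=.032):
    d=snap(name,fn); hsv=cv2.cvtColor(d['img'],cv2.COLOR_BGR2HSV)
    h,s,v=[hsv[...,i].astype(int) for i in range(3)]
    m=(h>12)&(h<28)&(s>60)&(v>165); m=cv2.morphologyEx(m.astype(np.uint8),cv2.MORPH_CLOSE,np.ones((3,3)))
    for o in facefit(d,m,z):
        if 45<o[3]<80 and 25<o[4]<60: print(o)
E
python3 - <<'E'
from h import *
go(.4087,.2124,.018,-13.5)
wood('wrist','w5'); wood('top','t5')
E
```

```text
t 9.825 pos [0.4073 0.199  0.1789] az -13.4 tilt -1.0 q7 -0.77 -> d [-0.0057 -0.0446  0.5363] spin 0.0007 dist 161 F [-0.4 -0.5 -0.2] w 86.9
(array([323., 177.]), 0.4097, 0.2123, 59.0, 36.1, 76.0)
(array([326., 238.]), 0.4353, -0.062, 60.9, 37.7, -86.4)
(array([416., 237.]), 0.4403, -0.3255, 60.5, 37.8, -74.8)
(array([ 29., 228.]), 0.4626, 0.8189, 79.4, 29.5, 84.7)
(array([380., 228.]), 0.4677, -0.2201, 61.0, 36.1, -15.5)
```

View pics/w5.png

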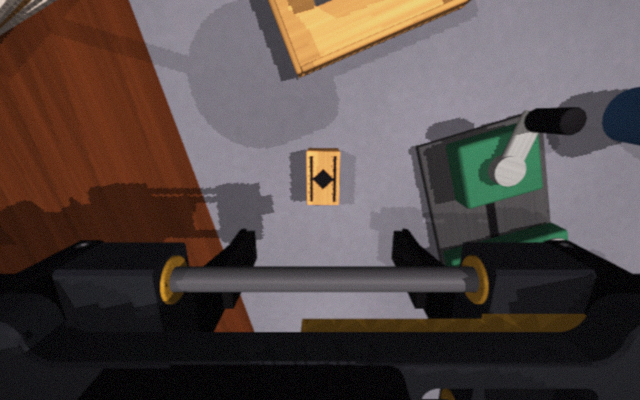

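Emit:
drive_tool(rows=[[[-0.004,-0.045,0.2,0.002,0],[-0.004,-0.045,0.4,0.002,0],[-0.004,-0.045,0.536,0.002,0],[-0.004,-0.045,0.536,0.002,0],[-0.004,-0.045,0.536,0.002,255],[-0.004,-0.045,0.536,0.002,255],[-0.004,-0.045,0.536,0.002,255],[-0.004,-0.045,0.536,0.002,255],[-0.004,-0.045,0.536,0.002,255],[-0.004,-0.045,0.536,0.002,255],[-0.004,-0.045,0.536,0.002,255],[-0.004,-0.045,0.536,0.002,255],[-0.004,-0.045,0.3,0.002,255],[-0.004,-0.045,0.0,0.002,255]]], grip_force=20)

```text
time: 11.68
position: [0.4086, 0.212, 0.1439]
tool_rot: [3.117, -0.377, -0.002]
ft_force: [1.0, 1.1, 0.0]
grip_width: 0.409
```

```bash
cat >> h.py <<'E'
B0=np.array([.604,-.027]);BA=3.75
def bed(x,y):
    a=np.radians(BA);return B0+x*np.array([np.cos(a),np.sin(a)])+y*np.array([-np.sin(a),np.cos(a)])
E
python3 - <<'E'
from h import *
print(bed(0,-.187),bed(0,-.125),bed(0,-.063))
go(*bed(0,-.187),.17,3.75)
E
```

```text
[ 0.61623039 -0.21359962] [ 0.61217539 -0.15173237] [ 0.6081204  -0.08986511]
t 11.675 pos [0.4086 0.212  0.1439] az -13.8 tilt -1.0 q7 -0.78 -> d [ 1.0099  1.213  -0.0858] spin -0.0974 dist 474 F [1.  1.1 0. ] w 35.6
```

Emit:
drive_tool(rows=[[[0.5,0.6,-0.13,0,255],[0.5,0.6,-0.13,0,255],[0.5,0.6,-0.13,0,255],[0.5,0.6,-0.13,0,255],[0.5,0.6,-0.13,0,255]]])

```text
time: 12.3
position: [0.5136, -0.0029, 0.1829]
tool_rot: [3.116, -0.389, 0.004]
ft_force: [-0.0, 0.3, -0.5]
grip_width: 0.409
```

Emit:
drive_tool(rows=[[[0.513,0.59,0.06,-0.097,255],[0.513,0.59,0.06,-0.097,255],[0.513,0.59,0.06,-0.097,255],[0.513,0.59,0.06,-0.097,255],[0.513,0.59,0.06,-0.097,255],[0.513,0.59,0.06,-0.097,255]]])

```text
time: 13.05
position: [0.6192, -0.2053, 0.1631]
tool_rot: [-3.139, -0.101, 0.003]
ft_force: [-0.1, 1.3, -0.8]
grip_width: 0.412
```

```bash
python3 - <<'E'
from h import *
go(*bed(0,-.180),.031,3.75)
snap('wrist','w6');d=snap('top','t6')
cv2.imwrite('pics/t6c.png',d['img'][110:290,120:500].repeat(2,0).repeat(2,1))
E
```

```text
t 13.05 pos [ 0.6192 -0.2053  0.1631] az 3.7 tilt -1.0 q7 0.55 -> d [-0.0109  0.0043  0.4403] spin -0.0003 dist 132 F [-0.1  1.3 -0.8] w 35.8
```

View pics/w6.png

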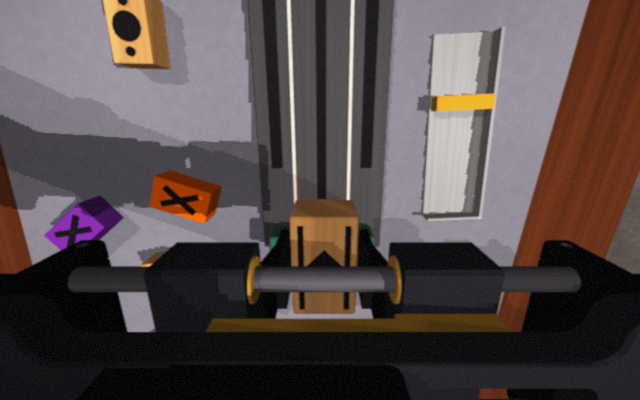

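View pics/t6c.png

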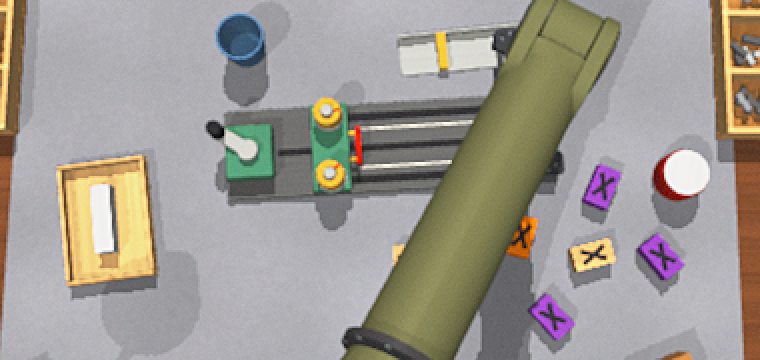

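Emit:
drive_tool(rows=[[[-0.01,0.004,0.2,0,255],[-0.01,0.004,0.36,0,255],[-0.01,0.004,0.44,0,255],[-0.01,0.004,0.44,0,255],[-0.01,0.004,0.442,0,120],[-0.01,0.004,0.442,0,100],[-0.01,0.004,0.442,0,90],[-0.01,0.004,0.3,0,60],[-0.01,0.004,0.0,0,0],[-0.01,0.004,0.0,0,0]]])

```text
time: 14.4
position: [0.6181, -0.2091, 0.1686]
tool_rot: [3.139, 0.1, 0.009]
ft_force: [0.8, -0.3, 0.6]
grip_width: 0.9
```

```bash
python3 - <<'E'
from h import *
go(.4355,-.075,.18,3)
d=snap('wrist','w7');
E
```

```text
t 14.4 pos [ 0.6181 -0.2091  0.1686] az 3.7 tilt -1.0 q7 0.56 -> d [-0.5787 -0.4848 -0.0419] spin 0.0037 dist 227 F [ 0.8 -0.3  0.6] w 78.3
```

View pics/w7.png

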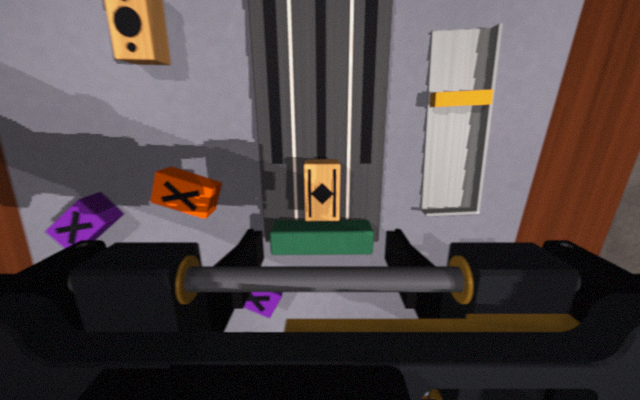

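Emit:
drive_tool(rows=[[[-0.578,-0.48,-0.04,0.0,0],[-0.578,-0.48,-0.04,0.0,0],[-0.578,-0.48,-0.04,0,0],[-0.578,-0.48,-0.04,0,0],[-0.578,-0.48,-0.04,0,0],[-0.578,-0.48,-0.04,0,0]]])

```text
time: 15.2
position: [0.435, -0.0759, 0.1765]
tool_rot: [-3.14, -0.1, -0.003]
ft_force: [-0.3, -0.0, -0.2]
grip_width: 0.999
```

```bash
python3 - <<'E'
from h import *
go(.4355,-.062,.018,2)
wood('wrist','w8'); 
E
```

```text
t 15.2 pos [ 0.435  -0.0759  0.1765] az 3.7 tilt -1.0 q7 0.1 -> d [ 0.0036 -0.0462  0.5285] spin 0.0092 dist 159 F [-0.3 -0.  -0.2] w 86.9
(array([343., 305.]), 0.4687, -0.2215, 58.1, 34.5, -16.3)
(array([325., 178.]), 0.4361, -0.0627, 59.6, 36.2, -87.3)
(array([594.,  51.]), 0.6841, 0.0773, 48.5, 46.6, -39.2)
(array([479.,  53.]), 0.5746, 0.0693, 48.7, 48.5, 45.7)
```

View pics/w8.png

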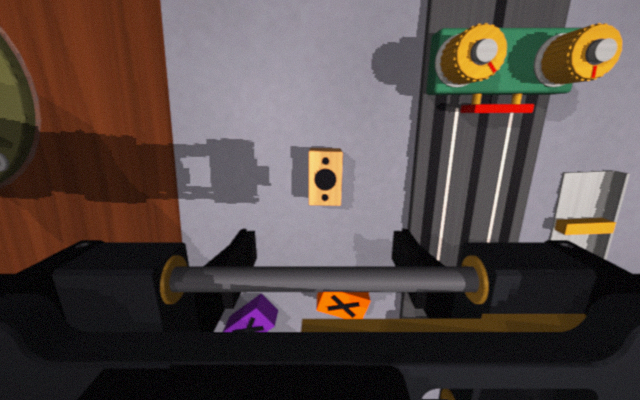

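Emit:
drive_tool(rows=[[[0.005,-0.045,0.2,0.006,0],[0.005,-0.045,0.4,0.006,0],[0.005,-0.045,0.529,0.006,0],[0.005,-0.045,0.529,0.006,0],[0.005,-0.045,0.529,0.006,255],[0.005,-0.045,0.529,0.006,255],[0.005,-0.045,0.529,0.006,255],[0.005,-0.045,0.529,0.006,255],[0.005,-0.045,0.529,0.006,255],[0.005,-0.045,0.529,0.006,255],[0.005,-0.045,0.529,0.006,255],[0.005,-0.045,0.529,0.006,255],[0.005,-0.045,0.3,0.006,255],[0.005,-0.045,0.0,0.006,255],[0.005,-0.045,-0.02,0.006,255]]], grip_force=20)

```text
time: 17.12
position: [0.4357, -0.062, 0.1849]
tool_rot: [-3.14, -0.071, -0.005]
ft_force: [-0.5, 0.5, -1.7]
grip_width: 0.41
```

```bash
python3 - <<'E'
from h import *
go(*bed(0,-.117),.165,3.75)
E
```

```text
t 17.125 pos [ 0.4357 -0.062   0.1849] az 2.6 tilt -1.0 q7 0.04 -> d [0.5734 0.2987 0.0681] spin -0.0064 dist 195 F [-0.5  0.5 -1.7] w 35.7
```

Emit:
drive_tool(rows=[[[0.573,0.299,0.068,-0.006,255],[0.573,0.299,0.068,-0.006,255],[0.573,0.299,0.068,-0.006,255],[0.573,0.299,0.068,-0.006,255],[0.573,0.299,0.068,-0.006,255],[0.573,0.299,0.3,-0.006,255],[0.573,0.299,0.4,-0.006,255]]])

```text
time: 18.0
position: [0.6089, -0.1417, 0.0616]
tool_rot: [-3.137, -0.102, -0.0]
ft_force: [-0.1, -0.3, -0.2]
grip_width: 0.415
```

```bash
python3 - <<'E'
from h import *
go(*bed(0,-.117),.031,3.75)
snap('wrist','w9'); 
E
```

```text
t 18.0 pos [ 0.6089 -0.1417  0.0616] az 3.7 tilt -1.0 q7 0.55 -> d [0.0087 0.0076 0.1018] spin -0.0001 dist 31 F [-0.1 -0.3 -0.2] w 36.1
```

View pics/w9.png

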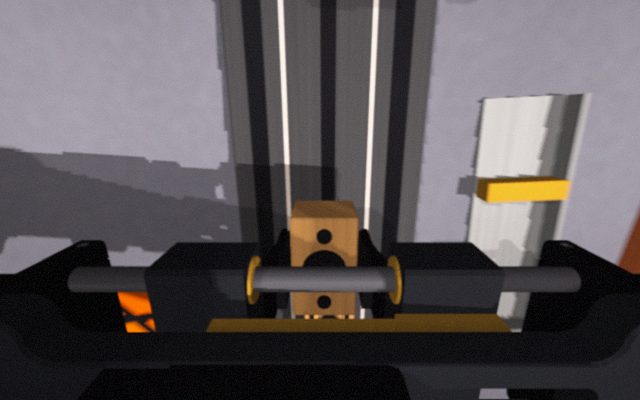

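Emit:
drive_tool(rows=[[[0.006,0.004,0.102,0,255],[0.006,0.004,0.102,0,255],[0.006,0.004,0.102,0,120],[0.006,0.004,0.102,0,100],[0.006,0.004,0.102,0,90],[0.006,0.004,-0.05,0,60],[0.006,0.004,-0.25,0,0],[0.006,0.004,-0.4,0,0],[0.006,0.004,-0.4,0,0]]])

```text
time: 19.18
position: [0.615, -0.1459, 0.187]
tool_rot: [3.139, 0.101, 0.013]
ft_force: [-0.5, -0.1, -0.2]
grip_width: 0.973
```

```bash
python3 - <<'E'
from h import *
go(.44,-.335,.18,15)
snap('wrist','w10');d=snap('top','t10')
E
```

```text
t 19.175 pos [ 0.615  -0.1459  0.187 ] az 3.7 tilt -1.0 q7 0.48 -> d [-0.6228  0.5918  0.0189] spin -0.0629 dist 258 F [-0.5 -0.1 -0.2] w 84.7
```

View pics/w10.png

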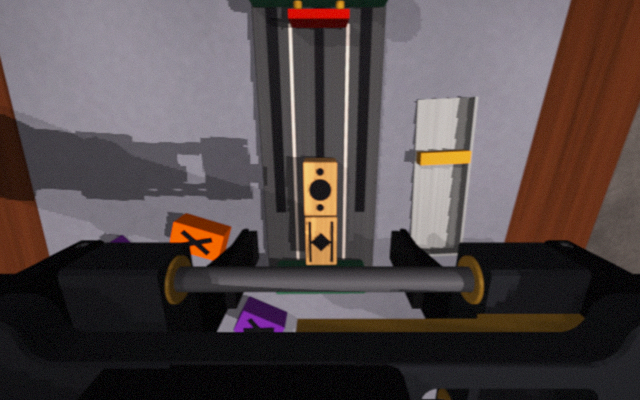

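View pics/t10.png

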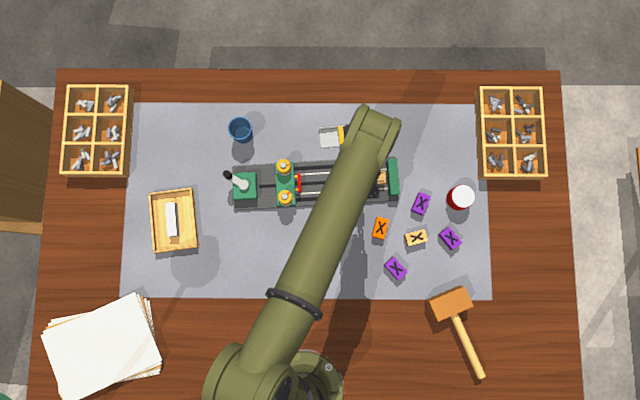

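Emit:
drive_tool(rows=[[[-0.623,0.592,0.02,-0.063,80],[-0.623,0.592,0.02,-0.063,80],[-0.623,0.592,0.02,-0.063,80],[-0.623,0.592,0.02,-0.063,80],[-0.623,0.592,0.02,-0.063,80],[-0.623,0.592,0.02,-0.063,80],[-0.623,0.592,0.02,-0.063,80]]])

```text
time: 20.15
position: [0.4387, -0.3321, 0.1754]
tool_rot: [-3.113, -0.415, 0.001]
ft_force: [0.6, 0.0, 0.1]
grip_width: 0.682
```

```bash
python3 - <<'E'
from h import *
go(.4402,-.3253,.018,15)
wood('wrist','w11'); 
E
```

```text
t 20.15 pos [ 0.4387 -0.3321  0.1754] az 15.2 tilt -1.0 q7 1.02 -> d [ 0.011  -0.0199  0.5246] spin 0.0011 dist 158 F [0.6 0.  0.1] w 59.4
(array([327., 186.]), 0.4409, -0.326, 58.9, 36.1, -74.9)
(array([382.,  93.]), 0.469, -0.2214, 58.2, 34.5, -15.4)
```

View pics/w11.png

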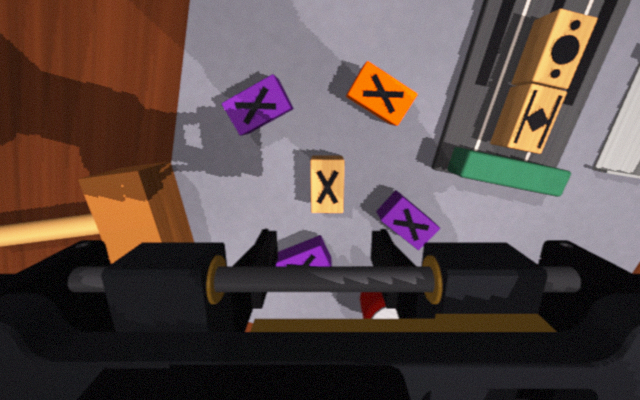

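Emit:
drive_tool(rows=[[[0.011,-0.019,0.2,0,80],[0.011,-0.019,0.4,0,80],[0.011,-0.019,0.525,0,80],[0.011,-0.019,0.525,0,80],[0.011,-0.019,0.525,0,255],[0.011,-0.019,0.525,0,255],[0.011,-0.019,0.525,0,255],[0.011,-0.019,0.525,0,255],[0.011,-0.019,0.525,0,255],[0.011,-0.019,0.525,0,255],[0.011,-0.019,0.3,0,255],[0.011,-0.019,0.0,0,255],[0.011,-0.019,-0.02,0,255]]], grip_force=20)

```text
time: 21.82
position: [0.4394, -0.3287, 0.1849]
tool_rot: [3.113, 0.409, 0.004]
ft_force: [0.7, -0.6, -0.7]
grip_width: 0.413
```

```bash
python3 - <<'E'
from h import *
go(*bed(0,-.054),.165,3.75)
E
```

```text
t 21.825 pos [ 0.4394 -0.3287  0.1849] az 15.0 tilt -1.0 q7 1.01 -> d [ 0.7547 -0.6533  0.0667] spin 0.0624 dist 300 F [ 0.7 -0.6 -0.7] w 35.9
```

Emit:
drive_tool(rows=[[[0.755,-0.653,0.067,0.062,255],[0.755,-0.653,0.067,0.062,255],[0.755,-0.653,0.067,0.062,255],[0.755,-0.653,0.067,0.062,255],[0.755,-0.653,0.067,0.062,255],[0.755,-0.653,0.067,0.062,255],[0.755,-0.653,0.2,0.062,255],[0.755,-0.653,0.35,0.062,255],[0.755,-0.653,0.35,0.062,255]]])

```text
time: 22.95
position: [0.6035, -0.0803, 0.0738]
tool_rot: [3.139, 0.104, -0.013]
ft_force: [0.1, -0.7, 0.1]
grip_width: 0.416
```

```bash
python3 - <<'E'
from h import *
go(*bed(0,-.054),.031,3.75)
snap('wrist','w12'); 
E
```

```text
t 22.95 pos [ 0.6035 -0.0803  0.0738] az 3.8 tilt -1.0 q7 0.43 -> d [0.0143 0.0028 0.1426] spin 0.0002 dist 43 F [ 0.1 -0.7  0.1] w 36.2
```

View pics/w12.png

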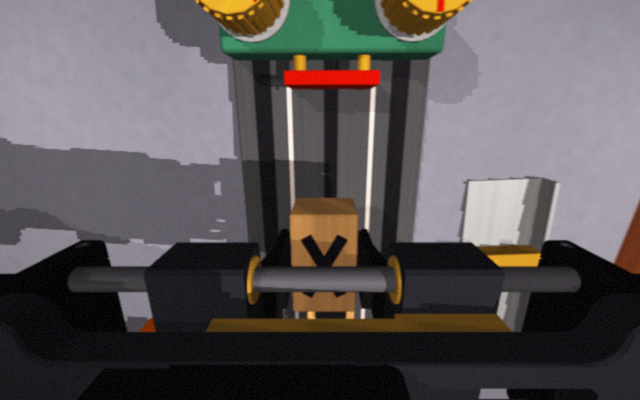

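Emit:
drive_tool(rows=[[[0.013,0.002,0.1,0,255],[0.013,0.002,0.143,0,255],[0.013,0.002,0.143,0,255],[0.013,0.002,0.143,0,120],[0.013,0.002,0.143,0,100],[0.013,0.002,0.143,0,90],[0.013,0.002,-0.05,0,60],[0.013,0.002,-0.25,0,0],[0.013,0.002,-0.4,0,0],[0.013,0.002,-0.4,0,0]]])

```text
time: 24.25
position: [0.6136, -0.0808, 0.2018]
tool_rot: [-3.14, -0.106, -0.013]
ft_force: [0.0, 0.2, -0.7]
grip_width: 0.971
```

```bash
python3 - <<'E'
from h import *
go(*bed(0,.18),.25,93.75)
wood('wrist','w13',.044)
E
```

```text
t 24.25 pos [ 0.6136 -0.0808  0.2018] az 3.9 tilt -1.0 q7 0.36 -> d [-0.0173 -0.781  -0.1609] spin -0.4994 dist 239 F [ 0.   0.2 -0.7] w 84.5
(array([318., 240.]), 0.6121, -0.1471, 66.2, 35.2, -85.7)
(array([321., 186.]), 0.6115, -0.0799, 58.9, 35.3, -85.4)
(array([369.,  38.]), 0.6495, 0.0738, 45.4, 44.4, -33.2)
(array([263.,  38.]), 0.546, 0.0667, 46.2, 45.1, -50.6)
```

View pics/w13.png

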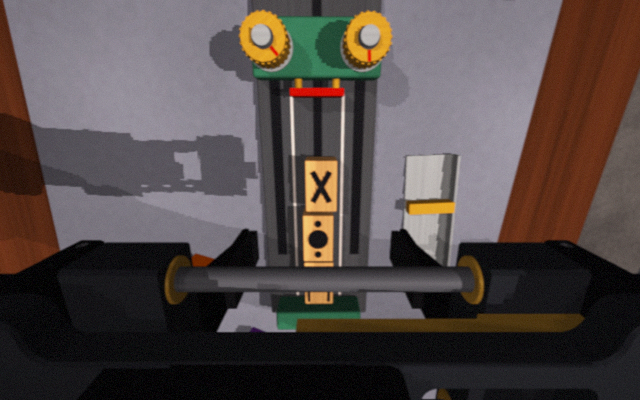

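Emit:
drive_tool(rows=[[[-0.017,-0.75,-0.16,0,138],[-0.017,-0.75,-0.16,0,138],[-0.017,-0.75,-0.16,0,138],[-0.017,-0.75,-0.16,0,138],[-0.017,-0.75,-0.16,0,138],[-0.017,-0.75,-0.16,0,138],[-0.017,-0.75,-0.16,0,138]]])

```text
time: 25.18
position: [0.5907, 0.142, 0.2444]
tool_rot: [3.139, 0.101, -0.002]
ft_force: [-0.1, -0.2, -0.3]
grip_width: 0.464
```

```bash
python3 - <<'E'
from h import *
go(*bed(0,.18),.25,3.75)
snap('wrist','w14');d=snap('top','t14')
cv2.imwrite('pics/t14c.png',cv2.resize(d['img'][140:230,210:410],None,fx=4,fy=4,interpolation=cv2.INTER_CUBIC))
E
```

```text
t 25.175 pos [0.5907 0.142  0.2444] az 3.7 tilt -1.0 q7 -0.06 -> d [ 0.0073 -0.0349 -0.0188] spin -0.0003 dist 12 F [-0.1 -0.2 -0.3] w 40.4
```

View pics/w14.png

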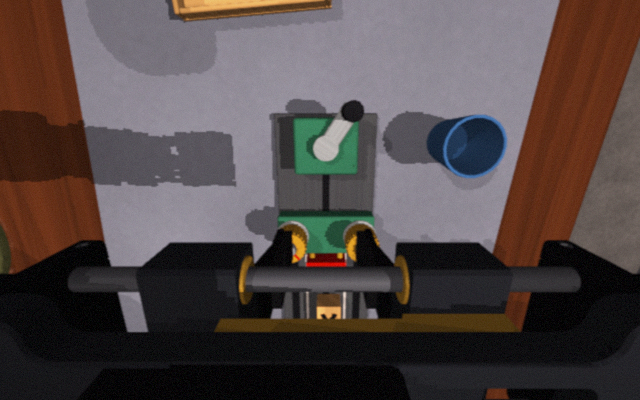

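View pics/t14c.png

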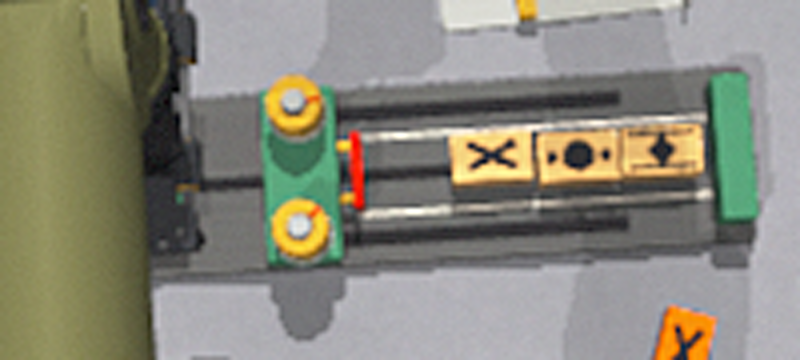

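```bash
python3 - <<'E'
from h import *
d=snap('wrist'); im=d['img']
m=(im.max(2)<45).astype(np.uint8); m[:95]=0;m[125:]=0;m[:,:335]=0;m[:,370:]=0
n,l,st,c=cv2.connectedComponentsWithStats(m); print(st,c)
cv2.imwrite('pics/w15c.png',cv2.resize(im[90:180,270:390],None,fx=6,fy=6,interpolation=cv2.INTER_CUBIC))
print(ray(d,352.5,110,.1),ray(d,325,148,.062))
ax=bed(0,.21);print(ax)
for a in np.arange(0.4,.8,.1):
    h=bed(.05*np.sin(a),.21+.05*np.cos(a)); print(a,h,proj(d,[*h,.1]))
print('axis',proj(d,[*ax,.06]))
E
```

```text
[[     0      0    640    400 255652]
 [   341    102     22     20    348]] [[319.45595575 199.61982304]
 [351.85632184 111.47413793]]
[0.61464443 0.22772462 0.1       ] [0.59001823 0.18387709 0.062     ]
[0.59026534 0.18255037]
0.4 [0.60668256 0.22977828] [344.7538966  107.31058478]
0.5 [0.61131546 0.22790335] [349.20457433 109.5889036 ]
0.6 [0.61573804 0.22557527] [353.38364897 112.31455864]
0.7 [0.61990611 0.2228173 ] [357.24618534 115.45323535]
axis [325.13050575 148.94198247]
```

View pics/w15c.png

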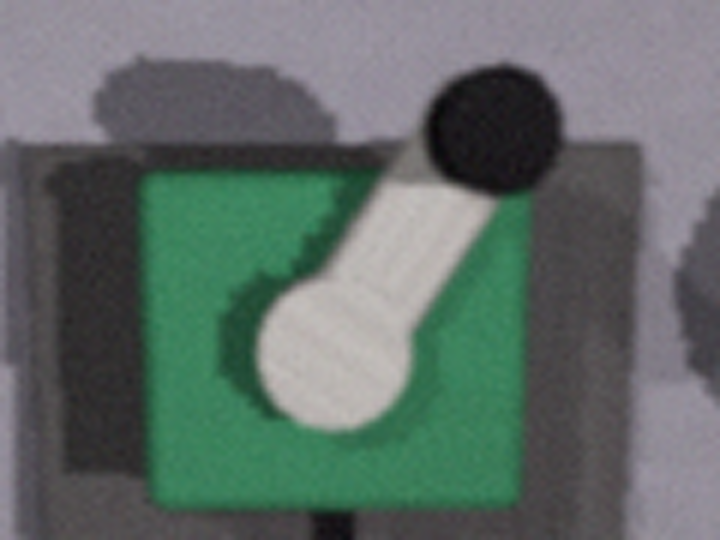

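```bash
python3 - <<'E'
from h import *
go(.6145,.2272,.079,3.75)
E
```

```text
t 25.325 pos [0.5909 0.1427 0.2449] az 3.7 tilt -1.0 q7 -0.06 -> d [ 0.097 -0.276  0.553] spin -0.0001 dist 188 F [-0.4  0.1  0.5] w 40.5
```

Emit:
drive_tool(rows=[[[0.097,-0.276,0.2,0,138],[0.097,-0.276,0.3,0,138],[0.097,-0.276,0.3,0,138],[0.097,-0.276,0.45,0,138],[0.097,-0.276,0.553,0,138],[0.097,-0.276,0.553,0,255],[0.097,-0.276,0.553,0,255],[0.097,-0.276,0.553,0,255],[0.097,-0.276,0.553,0,255]]], grip_force=25)

```text
time: 26.45
position: [0.6147, 0.2285, 0.0816]
tool_rot: [-3.139, -0.106, -0.002]
ft_force: [-3.0, -1.7, 6.6]
grip_width: 0.238
```

```bash
cat > crank.py <<'E'
from h import *
import sys
go(.6145,.2272,.079,3.75)
s,p,R=pose(); ax=bed(0,.21); v=p[:2]-ax; b=np.radians(BA)
bx=v@[np.cos(b),np.sin(b)]; by=v@[-np.sin(b),np.cos(b)]
a0=np.arctan2(bx,by); print('a mod 2pi',a0,'r',np.hypot(bx,by))
A0=float(sys.argv[1]);A1=float(sys.argv[2]);n=int(sys.argv[3])
rows=[]
for a in np.linspace(A0,A1,n+1)[1:]:
    rows.append([round((.05*(np.sin(a))-.05*np.sin(A0))/.3,3),round(-(.05*np.cos(a)-.05*np.cos(A0))/.3,3),0,0,255])
print(rows)
E
python3 crank.py 0.57 4.17 19; python3 crank.py 4.17 7.95 19
```

```text
t 26.45 pos [0.6147 0.2285 0.0816] az 3.9 tilt -1.0 q7 -0.08 -> d [-0.0011  0.0043  0.0086] spin 0.0006 dist 3 F [-3.  -1.7  6.6] w 20.7
a mod 2pi 0.5546577050792741 r 0.052075217097848674
[[np.float64(0.025), np.float64(0.019), 0, 0, 255], [np.float64(0.046), np.float64(0.043), 0, 0, 255], [np.float64(0.061), np.float64(0.07), 0, 0, 255], [np.float64(0.072), np.float64(0.1), 0, 0, 255], [np.float64(0.076), np.float64(0.131), 0, 0, 255], [np.float64(0.075), np.float64(0.163), 0, 0, 255], [np.float64(0.068), np.float64(0.194), 0, 0, 255], [np.float64(0.055), np.float64(0.222), 0, 0, 255], [np.float64(0.037), np.float64(0.248), 0, 0, 255], [np.float64(0.014), np.float64(0.27), 0, 0, 255], [np.float64(-0.012), np.float64(0.288), 0, 0, 255], [np.float64(-0.041), np.float64(0.3), 0, 0, 255], [np.float64(-0.072), np.float64(0.306), 0, 0, 255], [np.float64(-0.103), np.float64(0.306), 0, 0, 255], [np.float64(-0.134), np.float64(0.301), 0, 0, 255], [np.float64(-0.164), np.float64(0.29), 0, 0, 255], [np.float64(-0.191), np.float64(0.273), 0, 0, 255], [np.float64(-0.214), np.float64(0.252), 0, 
[... 537 characters left out ...]
float64(-0.187), 0, 0, 255], [np.float64(0.033), np.float64(-0.211), 0, 0, 255], [np.float64(0.06), np.float64(-0.231), 0, 0, 255], [np.float64(0.09), np.float64(-0.244), 0, 0, 255], [np.float64(0.122), np.float64(-0.251), 0, 0, 255], [np.float64(0.155), np.float64(-0.252), 0, 0, 255], [np.float64(0.188), np.float64(-0.246), 0, 0, 255], [np.float64(0.219), np.float64(-0.234), 0, 0, 255], [np.float64(0.247), np.float64(-0.216), 0, 0, 255], [np.float64(0.27), np.float64(-0.193), 0, 0, 255], [np.float64(0.289), np.float64(-0.166), 0, 0, 255], [np.float64(0.302), np.float64(-0.136), 0, 0, 255], [np.float64(0.309), np.float64(-0.103), 0, 0, 255], [np.float64(0.309), np.float64(-0.07), 0, 0, 255]]
```

Emit:
drive_tool(rows=[[[0.0,0.0,-0.003,0,255],[0.025,0.019,-0.003,0,255],[0.046,0.043,-0.003,0,255],[0.046,0.043,-0.003,0,255]]])

```text
time: 26.95
position: [0.6281, 0.2173, 0.0815]
tool_rot: [-3.138, -0.106, 0.004]
ft_force: [-7.7, -1.3, 8.6]
grip_width: 0.245
```

```bash
sed -i 's/rows.append.*/rows.append([float(round((.05*(np.sin(a))-.05*np.sin(A0))\/.3,3)),float(round(-(.05*np.cos(a)-.05*np.cos(A0))\/.3,3)),0,0,255])/' crank.py; python3 crank.py 0.95 4.4 19
```

```text
t 26.95 pos [0.6281 0.2173 0.0815] az 3.9 tilt -1.0 q7 -0.05 -> d [-0.0431 -0.0359  0.0086] spin 0.0007 dist 17 F [-7.7 -1.3  8.6] w 21.3
a mod 2pi 0.8937385710819132 r 0.051409254883446984
[[0.015, 0.026, 0, 0, 255], [0.026, 0.054, 0, 0, 255], [0.031, 0.084, 0, 0, 255], [0.03, 0.115, 0, 0, 255], [0.024, 0.144, 0, 0, 255], [0.013, 0.172, 0, 0, 255], [-0.003, 0.198, 0, 0, 255], [-0.023, 0.22, 0, 0, 255], [-0.047, 0.238, 0, 0, 255], [-0.074, 0.252, 0, 0, 255], [-0.103, 0.26, 0, 0, 255], [-0.133, 0.264, 0, 0, 255], [-0.164, 0.261, 0, 0, 255], [-0.193, 0.253, 0, 0, 255], [-0.22, 0.241, 0, 0, 255], [-0.245, 0.223, 0, 0, 255], [-0.266, 0.201, 0, 0, 255], [-0.282, 0.176, 0, 0, 255], [-0.294, 0.148, 0, 0, 255]]
```

Emit:
drive_tool(rows=[[[0.015,0.026,-0.01,0,255],[0.026,0.054,-0.01,0,255],[0.031,0.084,-0.01,0,255],[0.03,0.115,-0.01,0,255],[0.024,0.144,-0.01,0,255],[0.013,0.172,-0.01,0,255],[-0.003,0.198,-0.01,0,255],[-0.023,0.22,-0.01,0,255],[-0.047,0.238,-0.01,0,255],[-0.074,0.252,-0.01,0,255],[-0.103,0.26,-0.01,0,255],[-0.133,0.264,-0.01,0,255],[-0.164,0.261,-0.01,0,255],[-0.193,0.253,-0.01,0,255],[-0.22,0.241,-0.01,0,255],[-0.245,0.223,-0.01,0,255],[-0.266,0.201,-0.01,0,255],[-0.282,0.176,-0.01,0,255],[-0.294,0.148,-0.01,0,255]]])

```text
time: 29.32
position: [0.545, 0.1629, 0.0819]
tool_rot: [3.135, 0.102, 0.004]
ft_force: [6.2, -5.9, -10.8]
grip_width: 0.244
```

```bash
python3 crank.py 4.4 7.2 15
python3 - <<'E'
from h import *
d=snap('top');snap('scene','s16')
cv2.imwrite('pics/t16c.png',cv2.resize(d['img'][140:230,210:410],None,fx=4,fy=4,interpolation=cv2.INTER_CUBIC))
E
```

```text
t 29.325 pos [0.545  0.1629 0.0819] az 3.7 tilt -1.0 q7 -0.08 -> d [ 0.2452 -0.1989  0.0093] spin -0.0001 dist 95 F [  6.2  -5.9 -10.8] w 21.3
a mod 2pi -1.9147605003706767 r 0.0493831576525144
[[-0.007, -0.03, 0, 0, 255], [-0.008, -0.061, 0, 0, 255], [-0.003, -0.092, 0, 0, 255], [0.007, -0.121, 0, 0, 255], [0.023, -0.148, 0, 0, 255], [0.043, -0.172, 0, 0, 255], [0.068, -0.191, 0, 0, 255], [0.095, -0.205, 0, 0, 255], [0.125, -0.214, 0, 0, 255], [0.156, -0.218, 0, 0, 255], [0.187, -0.215, 0, 0, 255], [0.217, -0.207, 0, 0, 255], [0.245, -0.194, 0, 0, 255], [0.27, -0.175, 0, 0, 255], [0.291, -0.153, 0, 0, 255]]
```

View pics/t16c.png

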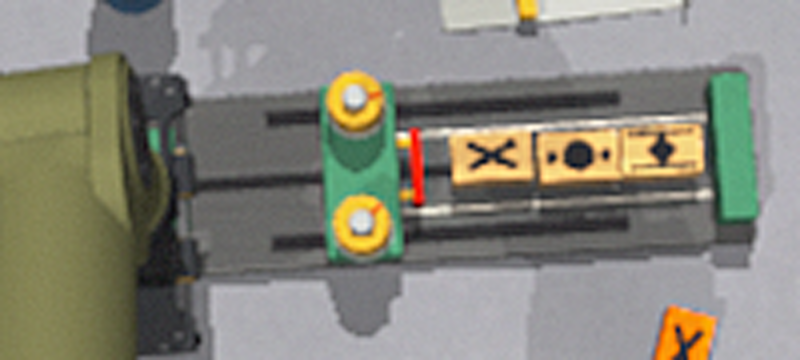

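Emit:
drive_tool(rows=[[[-0.007,-0.03,0.005,0,255],[-0.008,-0.061,0.005,0,255],[-0.003,-0.092,0.005,0,255],[0.007,-0.121,0.005,0,255],[0.023,-0.148,0.005,0,255],[0.043,-0.172,0.005,0,255],[0.068,-0.191,0.005,0,255],[0.095,-0.205,0.005,0,255],[0.125,-0.214,0.005,0,255],[0.156,-0.218,0.005,0,255],[0.187,-0.215,0.005,0,255],[0.217,-0.207,0.005,0,255],[0.245,-0.194,0.005,0,255],[0.27,-0.175,0.005,0,255],[0.291,-0.153,0.005,0,255],[0.291,-0.153,0.005,0,255]]])

```text
time: 31.42
position: [0.6264, 0.2193, 0.0817]
tool_rot: [-3.138, -0.107, 0.006]
ft_force: [-5.4, -0.3, 2.3]
grip_width: 0.243
```

```bash
python3 crank.py 7.2 8.0 5
python3 - <<'E'
from h import *
d=snap('top');snap('scene','s17')
cv2.imwrite('pics/t17c.png',cv2.resize(d['img'][140:230,210:410],None,fx=4,fy=4,interpolation=cv2.INTER_CUBIC))
E
```

```text
t 31.425 pos [0.6264 0.2193 0.0817] az 3.9 tilt -1.0 q7 -0.06 -> d [-0.0378 -0.0289  0.0093] spin 0.0008 dist 15 F [-5.4 -0.3  2.3] w 21.1
a mod 2pi 0.8424342295925707 r 0.051547442224680655
[[0.014, 0.022, 0, 0, 255], [0.025, 0.047, 0, 0, 255], [0.032, 0.073, 0, 0, 255], [0.034, 0.099, 0, 0, 255], [0.033, 0.126, 0, 0, 255]]
```

View pics/t17c.png

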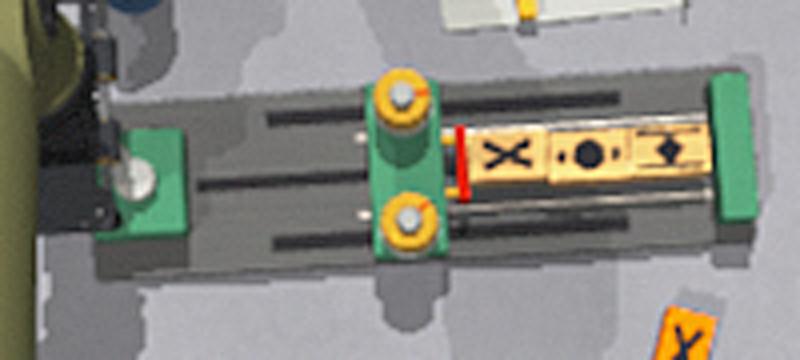

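Emit:
drive_tool(rows=[[[0.014,0.022,0,0,255],[0.025,0.047,0,0,255],[0.032,0.073,0,0,255],[0.034,0.099,0,0,255],[0.033,0.126,0,0,255],[0.032,0.133,0,0,255],[0.032,0.133,0,0,255],[0.032,0.133,0,0,255]]])

```text
time: 32.52
position: [0.6398, 0.1855, 0.0818]
tool_rot: [-3.132, -0.112, -0.001]
ft_force: [-1.4, 8.3, -1.9]
grip_width: 0.244
```

```bash
python3 crank.py 8.05 8.1 1
python3 - <<'E'
from h import *
d=snap('top');snap('scene','s18')
cv2.imwrite('pics/t18c.png',cv2.resize(d['img'][150:220,290:400],None,fx=7,fy=7,interpolation=cv2.INTER_CUBIC))
E
```

```text
t 32.525 pos [0.6398 0.1855 0.0818] az 4.1 tilt -1.0 q7 0.01 -> d [-0.0741 -0.1444  0.0104] spin 0.002 dist 49 F [-1.4  8.3 -1.9] w 21.2
a mod 2pi 1.5757991718546558 r 0.04959520640748686
[[-0.002, 0.008, 0, 0, 255]]
```

View pics/t18c.png

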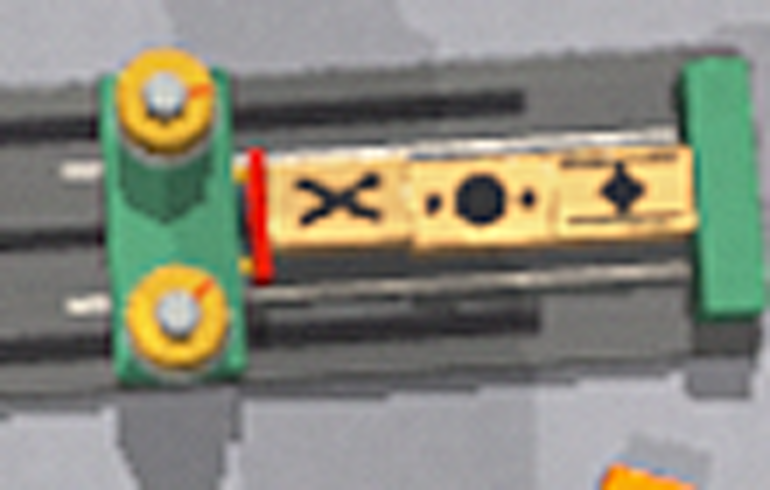

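Emit:
drive_tool(rows=[[[-0.003,0.012,0,0,255],[-0.007,0.024,0,0,255],[-0.007,0.024,0,0,255],[-0.007,0.024,0,0,255]]])

```text
time: 33.12
position: [0.6393, 0.1788, 0.0819]
tool_rot: [-3.132, -0.113, -0.005]
ft_force: [1.1, 9.9, -4.7]
grip_width: 0.243
```

```bash
python3 crank.py 8.05 8.1 1
```

```text
t 33.125 pos [0.6393 0.1788 0.0819] az 4.1 tilt -1.0 q7 0.02 -> d [-0.071  -0.1669  0.0106] spin 0.002 dist 54 F [ 1.1  9.9 -4.7] w 21.1
a mod 2pi 1.713084901111729 r 0.049203168224508535
[[-0.002, 0.008, 0, 0, 255]]
```

Emit:
drive_tool(rows=[[[-0.007,0.018,0,0,140],[-0.007,0.018,0,0,140],[-0.007,0.018,0,0,140],[-0.007,0.018,-0.15,0,140],[-0.007,0.018,-0.3,0,140],[-0.007,0.3,-0.4,0,60],[-0.007,0.5,-0.4,0,60],[-0.007,0.5,-0.4,0,60],[-0.007,0.5,-0.4,0,60]]])

```text
time: 34.25
position: [0.6467, 0.0185, 0.2024]
tool_rot: [3.14, 0.097, 0.002]
ft_force: [-0.3, 0.8, -0.2]
grip_width: 0.742
```

```bash
python3 - <<'E'
from h import *
go(*bed(0,-.06),.2,3.75)
d=snap('wrist','w19');d=snap('top','t19')
cv2.imwrite('pics/t19c.png',cv2.resize(d['img'][150:220,210:400],None,fx=4,fy=4,interpolation=cv2.INTER_CUBIC))
E
```

```text
t 34.25 pos [0.6467 0.0185 0.2024] az 3.6 tilt -1.0 q7 0.2 -> d [-0.1509  0.3426  0.0079] spin -0.0011 dist 112 F [-0.3  0.8 -0.2] w 64.5
```

View pics/w19.png

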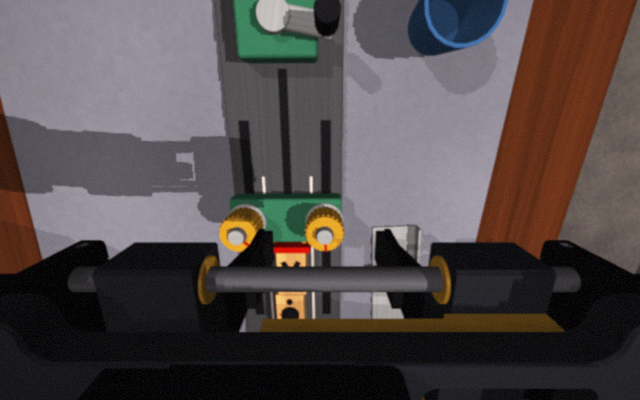

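View pics/t19c.png

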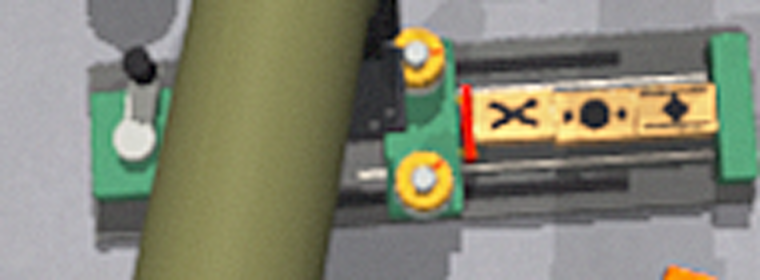

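Emit:
drive_tool(rows=[[[-0.15,0.5,0.0,0,60],[-0.15,0.5,0.0,0,60],[-0.15,0.5,0.0,0,60],[-0.15,0.5,0.0,0,60],[-0.15,0.5,0.0,0,60]]])

```text
time: 34.98
position: [0.6127, -0.1272, 0.2012]
tool_rot: [-3.138, -0.112, 0.0]
ft_force: [-0.1, 1.3, 0.2]
grip_width: 0.764
```

```bash
python3 - <<'E'
from h import *
go(*bed(0,-.06),.2,3.75)
d=snap('wrist','w20'); wood('wrist',None,.044)
cv2.imwrite('pics/w20c.png',cv2.resize(d['img'][60:270,220:420],None,fx=2.85,fy=2.85,interpolation=cv2.INTER_CUBIC))
for y in (-.19,-.13,-.07): print([proj(d,[*bed(x,y),.044]).round(1) for x in (-.018,.018)])
E
```

```text
t 34.975 pos [ 0.6127 -0.1272  0.2012] az 4.1 tilt -1.0 q7 0.44 -> d [-0.0064 -0.1352  0.0041] spin 0.002 dist 41 F [-0.1  1.3  0.2] w 66.5
(array([372.,  92.]), 0.6558, -0.0207, 45.8, 44.7, 9.1)
(array([272.,  90.]), 0.553, -0.028, 46.2, 45.1, 89.7)
[array([306.5, 258.6]), array([335.9, 258.7])]
[array([305.9, 212.4]), array([336.9, 212.5])]
[array([305.2, 160.9]), array([337.9, 161.1])]
```

View pics/w20c.png

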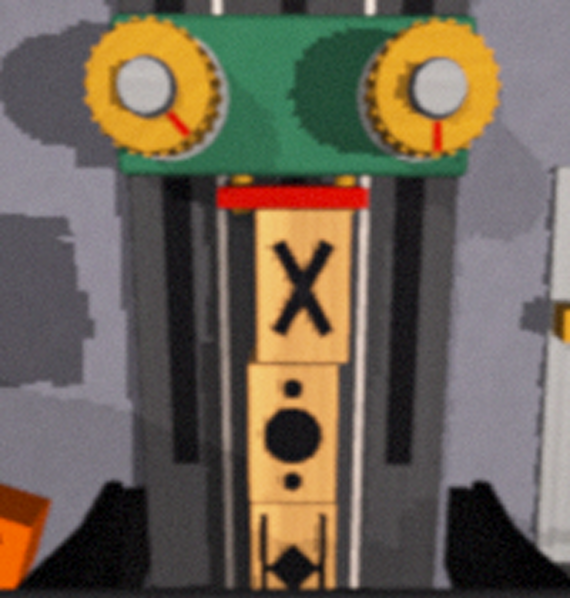

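```bash
python3 - <<'E'
from h import *
d=snap('wrist'); im=d['img']; hsv=cv2.cvtColor(im,cv2.COLOR_BGR2HSV)
h,s,v=[hsv[...,i].astype(int) for i in range(3)]
m=((h<6)|(h>174))&(s>160)&(v>100); m[:120]=0;m[140:]=0;m[:,:290]=0;m[:,360:]=0
print('pad',facefit(d,m,0.046,20))
m=(h>65)&(h<85)&(s>90); m[:60]=0; m[130:]=0
print('jaw',facefit(d,m,0.04))
m=(h>12)&(h<30)&(s>90)&(v>120); m[125:]=0;m[:,:240]=0;m[:,400:]=0
print('nuts z=.08',facefit(d,m,0.08))
for q in (-.046,.046):
  for y in (.0,-.001): print(bed(q,.0),proj(d,[*bed(q,0),.08]))
E
```

```text
pad [(array([322., 129.]), 0.6071, -0.0622, 56.1, 7.2, 4.1)]
jaw [(array([322.,  97.]), 0.6046, -0.027, 129.1, 55.6, 4.1)]
nuts z=.08 [(array([371.,  91.]), 0.6498, -0.0246, 41.3, 41.3, 33.2), (array([274.,  91.]), 0.5594, -0.0306, 42.0, 41.9, -40.0)]
[ 0.55809849 -0.03000854] [270.63285534  89.80208306]
[ 0.55809849 -0.03000854] [270.63285534  89.80208306]
[ 0.64990151 -0.02399146] [372.42475795  90.48189443]
[ 0.64990151 -0.02399146] [372.42475795  90.48189443]
```

```bash
python3 - <<'E'
from h import *
go(.5585,-.0303,.15,3.75)
E
```

```text
t 35.125 pos [ 0.6126 -0.1278  0.2013] az 4.1 tilt -1.0 q7 0.44 -> d [-0.1566 -0.3371  0.1712] spin 0.002 dist 123 F [ 0.3 -0.5  0.3] w 66.6
```

Emit:
drive_tool(rows=[[[-0.157,-0.337,0.1,-0.533,75],[-0.157,-0.337,0.17,-0.533,75],[-0.157,-0.337,0.17,-0.533,75],[-0.157,-0.337,0.17,-0.533,75],[-0.157,-0.337,0.17,-0.533,75],[-0.157,-0.337,0.17,-0.533,75],[-0.157,-0.337,0.17,-0.533,75],[-0.157,-0.337,0.17,-0.533,75],[-0.157,-0.337,0.17,-0.533,75],[-0.157,-0.337,0.17,-0.533,75],[-0.157,-0.337,0.17,-0.533,75]]])

```text
time: 36.5
position: [0.5581, -0.0324, 0.1506]
tool_rot: [-2.026, -2.401, -0.0]
ft_force: [-0.0, -0.7, 0.5]
grip_width: 0.709
```

```bash
python3 - <<'E'
from h import *
go(.5585,-.0303,.067,100)
d=snap('wrist','w21')
E
```

```text
t 36.5 pos [ 0.5581 -0.0324  0.1506] az 99.7 tilt -1.0 q7 1.85 -> d [0.0066 0.0025 0.2788] spin -0.0016 dist 84 F [-0.  -0.7  0.5] w 61.7
```

View pics/w21.png

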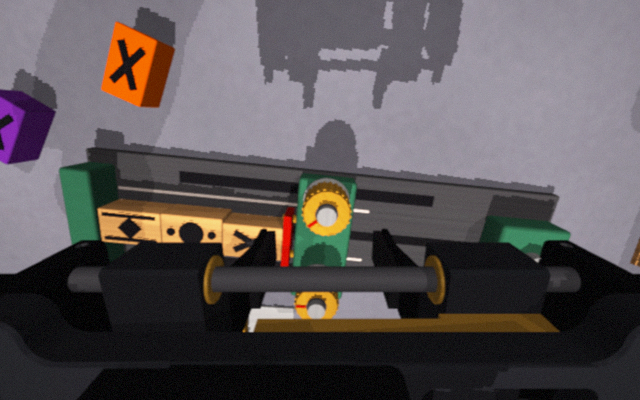

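```bash
python3 - <<'E'
from h import *
d=snap('wrist'); im=d['img']; hsv=cv2.cvtColor(im,cv2.COLOR_BGR2HSV)
h,s,v=[hsv[...,i].astype(int) for i in range(3)]
m=(h>12)&(h<30)&(s>150)&(v>185); m[:180]=0;m[240:]=0;m[:,:295]=0;m[:,360:]=0
m=cv2.morphologyEx(m.astype(np.uint8),cv2.MORPH_OPEN,np.ones((3,3)))
for z in (.078,.08): print(facefit(d,m,z))
print(ray(d,328,215,.09),proj(d,[.5585,-.0303,.08]))
E
```

```text
[(array([326., 214.]), 0.5592, -0.0295, 38.9, 38.4, -80.3)]
[(array([326., 214.]), 0.5585, -0.0297, 38.6, 38.1, -80.3)]
[ 0.55561631 -0.02947026  0.09      ] [326.26438568 213.90031823]
```

Emit:
drive_tool(rows=[[[0.007,0.002,0.15,0,75],[0.007,0.002,0.28,0,75],[0.007,0.002,0.28,0,75],[0.007,0.002,0.28,0,255],[0.007,0.002,0.28,0,255],[0.007,0.002,0.28,0,255],[0.007,0.002,0.28,0,255],[0.007,0.002,0.28,0,255]]], grip_force=25)

```text
time: 37.6
position: [0.5593, -0.0302, 0.0681]
tool_rot: [2.023, 2.403, 0.004]
ft_force: [-0.6, 1.1, 7.0]
grip_width: 0.453
```

Emit:
drive_tool(rows=[[[0,0,0.0005,0.05,255],[0,0,0.001,0.1,255],[0,0,0.001,0.15,255],[0,0,0.0015,0.2,255],[0,0,0.002,0.25,255],[0,0,0.0025,0.3,255],[0,0,0.003,0.35,255],[0,0,0.0035,0.4,255],[0,0,0.004,0.45,255],[0,0,0.0045,0.5,255],[0,0,0.005,0.55,255],[0,0,0.0055,0.6,255],[0,0,0.006,0.65,255],[0,0,0.0065,0.7,255],[0,0,0.007,0.75,255],[0,0,0.0075,0.8,255],[0,0,0.0075,0.85,255],[0,0,0.0075,0.85,255],[0,0,0.0075,0.85,255]]])

```text
time: 39.98
position: [0.5575, -0.031, 0.0657]
tool_rot: [-2.809, 1.407, 0.004]
ft_force: [-6.9, 2.0, 13.8]
grip_width: 0.449
```

```bash
python3 - <<'E'
from h import *
go(.5585,-.0303,.067,100)
print(ctrl.get_state()['torque'])
d=snap('wrist','w22')
E
```

```text
t 39.975 pos [ 0.5575 -0.031   0.0657] az -53.2 tilt -1.0 q7 -0.54 -> d [ 0.0001 -0.0042 -0.0042] spin 0.1488 dist 2 F [-6.9  2.  13.8] w 39.0
[ 0.16879249  1.56385294 -0.09285737]
```

View pics/w22.png

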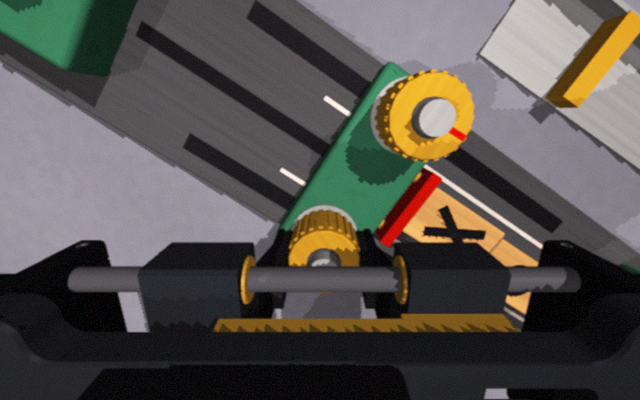

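Emit:
drive_tool(rows=[[[0,0,-0.004,0,75],[0,0,-0.004,0,75],[0,0,-0.004,0,75],[0,0,-0.15,0,75],[0,0,-0.25,0,75],[0,0,-0.25,-0.2,75],[0,0,-0.25,-0.4,75],[0,0,-0.25,-0.4,75],[0,0,-0.25,-0.6,75],[0,0,-0.25,-0.6,75],[0,0,-0.25,-0.85,75],[0,0,-0.25,-0.85,75],[0,0,-0.25,-0.85,75],[0,0,-0.25,-0.85,75],[0,0,-0.25,-0.85,75],[0,0,-0.25,-0.85,75],[0,0,-0.25,-0.85,75],[0,0,-0.25,-0.85,75],[0,0,-0.25,-0.85,75],[0,0,-0.25,-0.85,75]]])

```text
time: 42.52
position: [0.5582, -0.0311, 0.1392]
tool_rot: [-2.021, -2.406, 0.0]
ft_force: [0.6, -0.5, -1.0]
grip_width: 0.702
```

```bash
python3 - <<'E'
from h import *
go(.5585,-.0303,.066,100)
d=snap('wrist','w23')
cv2.imwrite('pics/w23c.png',cv2.resize(d['img'][140:340,230:430],None,fx=2.5,fy=2.5,interpolation=cv2.INTER_CUBIC))
E
```

```text
t 42.525 pos [ 0.5582 -0.0311  0.1392] az 99.9 tilt -1.0 q7 1.88 -> d [0.0024 0.0016 0.2439] spin -0.0003 dist 73 F [ 0.6 -0.5 -1. ] w 61.1
```

View pics/w23c.png

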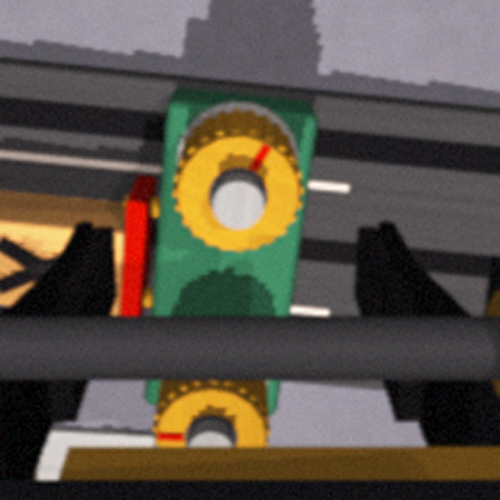

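Emit:
drive_tool(rows=[[[0.002,0.001,0.15,0,75],[0.002,0.001,0.244,0,75],[0.002,0.001,0.244,0,75],[0.002,0.001,0.244,0,255],[0.002,0.001,0.244,0,255],[0.002,0.001,0.244,0,255],[0.002,0.001,0.244,0,255],[0.002,0.001,0.244,0,255]]], grip_force=25)

```text
time: 43.58
position: [0.5593, -0.0301, 0.0672]
tool_rot: [2.023, 2.402, 0.003]
ft_force: [-0.1, -0.5, 5.9]
grip_width: 0.452
```

Emit:
drive_tool(rows=[[[0,0,-0.0005,0.05,255],[0,0,0.0,0.1,255],[0,0,0.0,0.15,255],[0,0,0.0005,0.2,255],[0,0,0.001,0.25,255],[0,0,0.0015,0.3,255],[0,0,0.002,0.35,255],[0,0,0.0025,0.4,255],[0,0,0.003,0.45,255],[0,0,0.0035,0.5,255],[0,0,0.004,0.55,255],[0,0,0.0045,0.6,255],[0,0,0.005,0.65,255]]])

```text
time: 45.2
position: [0.5579, -0.0315, 0.0655]
tool_rot: [3.104, -0.474, -0.002]
ft_force: [-3.3, -0.6, 8.0]
grip_width: 0.457
```

```bash
python3 - <<'E'
from h import *
go(.5585,-.0303,.066,100)
print(ctrl.get_state()['torque'])
E
```

```text
t 45.2 pos [ 0.5579 -0.0315  0.0655] az -17.4 tilt -1.0 q7 0.08 -> d [ 0.0007 -0.0046 -0.0016] spin 0.3479 dist 1 F [-3.3 -0.6  8. ] w 39.7
[-0.03519882  0.81221975  0.66015847]
```

Emit:
drive_tool(rows=[[[0,0,0.0,0.03,255],[0,0,0.0,0.06,255],[0,0,0.0,0.06,255]]], grip_force=40)

```text
time: 45.58
position: [0.5591, -0.0286, 0.0655]
tool_rot: [-3.048, 0.754, -0.0]
ft_force: [-1.2, 3.4, 8.4]
grip_width: 0.457
```

```bash
python3 - <<'E'
from h import *
go(.5585,-.0303,.066,100)
print(ctrl.get_state()['torque'])
E
```

```text
t 45.575 pos [ 0.5591 -0.0286  0.0655] az -27.8 tilt -1.0 q7 -0.08 -> d [ 0.0007  0.0059 -0.0017] spin 0.2901 dist 2 F [-1.2  3.4  8.4] w 39.8
[0.54835794 0.39547557 0.91248163]
```

Emit:
drive_tool(rows=[[[0,0,-0.002,0,75],[0,0,-0.002,0,75],[0,0,-0.002,0,75],[0,0,-0.15,0,75],[0,0,-0.3,0,75],[0,0,-0.3,0,75]]])

```text
time: 46.32
position: [0.5607, -0.0309, 0.1578]
tool_rot: [-3.046, 0.76, -0.009]
ft_force: [0.1, 0.8, -0.0]
grip_width: 0.708
```

```bash
cat > mark.py <<'E'
from h import *
import sys
go(.65,-.024,.15,100)
d=snap('wrist',sys.argv[1]); im=d['img']; hsv=cv2.cvtColor(im,cv2.COLOR_BGR2HSV)
h,s,v=[hsv[...,i].astype(int) for i in range(3)]
m=((h<8)|(h>172))&(s>140)&(v>100)
n,l,st,c=cv2.connectedComponentsWithStats(m.astype(np.uint8))
for q in (-.046,.046):
  z=.078; ctr=bed(q,0)
  for i in range(1,n):
    if st[i,4]<6: continue
    w=ray(d,*c[i],z)[:2]-ctr
    if np.linalg.norm(w)<.022: print('nut',q,'mark az',np.degrees(np.arctan2(w[1],w[0])).round(1),'r',np.linalg.norm(w).round(4),c[i].round(0),st[i,4])
E
python3 mark.py w24
sed 's/d=snap(.*); im=/d=snap("wrist"); im=/' mark.py >/dev/null
```

```text
t 46.325 pos [ 0.5607 -0.0309  0.1578] az -28.0 tilt -1.0 q7 -0.18 -> d [ 0.252  -0.1599  0.0278] spin 0.2888 dist 90 F [ 0.1  0.8 -0. ] w 61.6
nut -0.046 mark az 75.5 r 0.015 [316. 195.] 20
nut 0.046 mark az -80.1 r 0.0154 [425. 170.] 27
```

View pics/w24.png

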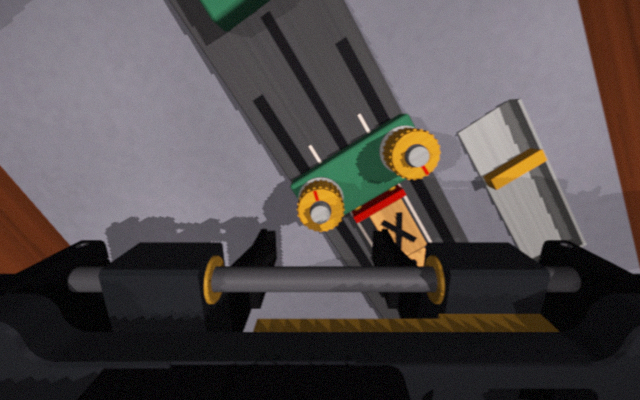

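Emit:
drive_tool(rows=[[[0.252,-0.16,0.03,-0.2,75],[0.252,-0.16,0.03,-0.4,75],[0.252,-0.16,0.03,-0.6,75],[0.252,-0.16,0.03,-0.878,75],[0.252,-0.16,0.03,-0.878,75],[0.252,-0.16,0.03,-0.878,75],[0.252,-0.16,0.03,-0.878,75],[0.252,-0.16,0.03,-0.878,75],[0.252,-0.16,0.03,-0.878,75],[0.252,-0.16,0.03,-0.878,75],[0.252,-0.16,0.03,-0.878,75],[0.252,-0.16,0.03,-0.878,75],[0.252,-0.16,0.03,-0.878,75],[0.252,-0.16,0.03,-0.878,75],[0.252,-0.16,0.03,-0.878,75],[0.252,-0.16,0.03,-0.878,75],[0.252,-0.16,0.03,-0.878,75]]])

```text
time: 48.5
position: [0.6471, -0.0234, 0.1446]
tool_rot: [-1.329, -2.845, 0.001]
ft_force: [0.2, -0.8, -0.3]
grip_width: 0.706
```

```bash
python3 mark.py w25; python3 -c "
from h import *
go(.650,-.0243,.067,130)"
```

```text
t 48.5 pos [ 0.6471 -0.0234  0.1446] az 129.9 tilt -1.0 q7 2.41 -> d [-0.0077  0.006  -0.0181] spin 0.1662 dist 6 F [ 0.2 -0.8 -0.3] w 61.4
nut -0.046 mark az 74.2 r 0.0141 [403. 139.] 34
nut 0.046 mark az -77.9 r 0.0139 [306. 209.] 26
t 48.55 pos [ 0.6473 -0.0234  0.1449] az 129.9 tilt -1.0 q7 2.41 -> d [-0.0083  0.0051  0.2597] spin -0.0003 dist 78 F [ 0.  -0.3  0.3] w 61.5
```

View pics/w25.png

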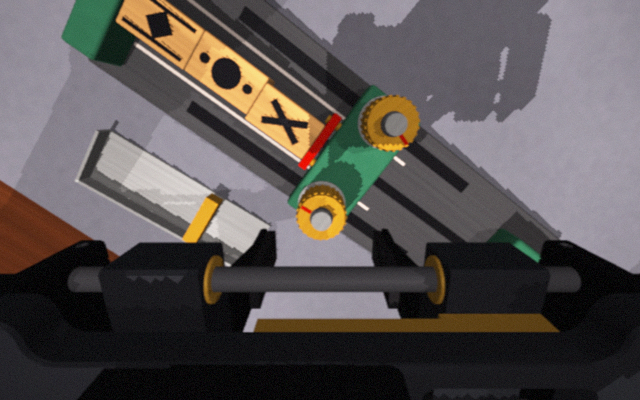

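Emit:
drive_tool(rows=[[[-0.008,0.005,0.15,0,75],[-0.008,0.005,0.26,0,75],[-0.008,0.005,0.26,0,75],[-0.008,0.005,0.26,0,255],[-0.008,0.005,0.26,0,255],[-0.008,0.005,0.26,0,255],[-0.008,0.005,0.26,0,255],[-0.008,0.005,0.26,0,255]]], grip_force=25)

```text
time: 49.55
position: [0.6509, -0.0235, 0.0692]
tool_rot: [1.326, 2.848, 0.003]
ft_force: [-2.6, 1.4, 6.0]
grip_width: 0.452
```

Emit:
drive_tool(rows=[[[0,0,-0.0015,0.05,255],[0,0,-0.001,0.1,255],[0,0,-0.0005,0.15,255],[0,0,0.0,0.2,255],[0,0,0.0005,0.25,255],[0,0,0.001,0.3,255],[0,0,0.0015,0.35,255],[0,0,0.002,0.4,255],[0,0,0.0025,0.45,255],[0,0,0.003,0.5,255],[0,0,0.0035,0.55,255],[0,0,0.004,0.6,255],[0,0,0.004,0.6,255]]])

```text
time: 51.18
position: [0.6505, -0.0252, 0.0677]
tool_rot: [3.083, 0.598, -0.0]
ft_force: [-2.8, -0.3, 6.2]
grip_width: 0.452
```

```bash
python3 -c "
from h import *
go(.650,-.0243,.065,22)
print(ctrl.get_state()['torque'])"
```

```text
t 51.175 pos [ 0.6505 -0.0252  0.0677] az 21.9 tilt -1.0 q7 0.73 -> d [-0.0003 -0.0032  0.009 ] spin -0.0003 dist 3 F [-2.8 -0.3  6.2] w 39.3
[-0.24553362  0.70837977 -0.09358979]
```

Emit:
drive_tool(rows=[[[0,0,0.0005,0.05,255],[0,0,0.001,0.1,255],[0,0,0.0015,0.15,255],[0,0,0.002,0.2,255],[0,0,0.0025,0.25,255],[0,0,0.003,0.3,255],[0,0,0.0035,0.35,255],[0,0,0.004,0.4,255],[0,0,0.0045,0.45,255],[0,0,0.005,0.5,255],[0,0,0.005,0.55,255],[0,0,0.005,0.58,255],[0,0,0.005,0.58,255]]])

```text
time: 52.8
position: [0.6523, -0.0239, 0.0664]
tool_rot: [-2.366, 2.063, -0.005]
ft_force: [1.0, 1.1, 4.1]
grip_width: 0.453
```

```bash
python3 -c "
from h import *
go(.650,-.0243,.065,22)
print(ctrl.get_state()['torque'])"
```

```text
t 52.8 pos [ 0.6523 -0.0239  0.0664] az -82.2 tilt -1.0 q7 -0.9 -> d [0.0004 0.0077 0.0047] spin 0.4213 dist 3 F [1.  1.1 4.1] w 39.4
[ 0.11307913 -0.30407051  0.54999726]
```

Emit:
drive_tool(rows=[[[0,0,0.0,0.03,255],[0,0,0.0,0.05,255],[0,0,0.0,0.05,255],[0,0,0.0,0.04,75],[0,0,0.0,0.04,75],[0,0,0.0,0.04,75],[0,0,-0.15,0.04,75],[0,0,-0.3,0.04,75],[0,0,-0.3,0.04,75]]], grip_force=40)

```text
time: 53.92
position: [0.6525, -0.0253, 0.1589]
tool_rot: [-2.226, 2.21, -0.007]
ft_force: [0.0, -0.6, -0.8]
grip_width: 0.705
```

```bash
python3 mark.py w26; python3 -c "
from h import *
go(*bed(0,-.13),.22,3.75)"
```

```text
t 53.925 pos [ 0.6525 -0.0253  0.1589] az -89.6 tilt -1.0 q7 -1.11 -> d [-0.0045  0.0084  0.0297] spin -0.0532 dist 9 F [ 0.  -0.6 -0.8] w 61.3
nut -0.046 mark az 71.5 r 0.0147 [314. 299.] 18
nut 0.046 mark az 73.4 r 0.0148 [306. 209.] 22
t 53.975 pos [ 0.6512 -0.0246  0.1566] az -89.6 tilt -1.0 q7 -1.11 -> d [ 0.4393  0.1318 -0.2121] spin 0.4816 dist 152 F [-0.5 -0.9 -0.6] w 61.2
```

View pics/w26.png

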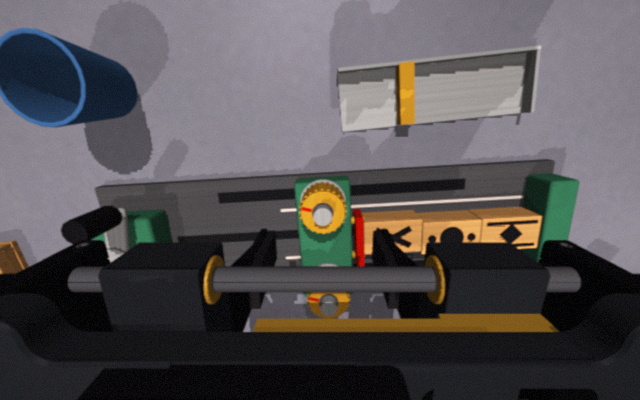

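Emit:
drive_tool(rows=[[[0.439,0.132,-0.212,-0.518,60],[0.439,0.132,-0.212,-0.518,60],[0.439,0.132,-0.212,-0.518,60],[0.439,0.132,-0.212,-0.518,60],[0.439,0.132,-0.212,-0.518,60],[0.439,0.132,-0.212,-0.518,60],[0.439,0.132,-0.212,-0.518,60],[0.439,0.132,-0.212,-0.518,60],[0.439,0.132,-0.212,-0.518,60],[0.439,0.132,-0.212,-0.518,60],[0.439,0.132,-0.212,-0.518,60],[0.439,0.132,-0.212,-0.518,60]]])

```text
time: 55.48
position: [0.6117, -0.1561, 0.2182]
tool_rot: [3.14, 0.099, -0.001]
ft_force: [-0.1, -0.3, 0.0]
grip_width: 0.764
```

```bash
python3 mark.py w27; python3 - <<'E'
from h import *
d=snap('wrist'); im=d['img']
cv2.imwrite('pics/w27c.png',cv2.resize(im[60:270,220:420],None,fx=2.85,fy=2.85,interpolation=cv2.INTER_CUBIC))
hsv=cv2.cvtColor(im,cv2.COLOR_BGR2HSV)
h,s,v=[hsv[...,i].astype(int) for i in range(3)]
m=((h<6)|(h>174))&(s>160)&(v>100); m[:110]=0;m[150:]=0;m[:,:290]=0;m[:,360:]=0
print('pad',facefit(d,m,0.046,20))
m=(h>65)&(h<85)&(s>90); m[:50]=0; m[140:]=0
print('jaw',facefit(d,m,0.04))
snap('top','t27')
E
```

```text
t 55.475 pos [ 0.6117 -0.1561  0.2182] az 3.6 tilt -1.0 q7 0.52 -> d [ 0.1553 -0.4315  0.2271] spin 0.4646 dist 154 F [-0.1 -0.3  0. ] w 66.5
nut -0.046 mark az 73.5 r 0.0142 [279.  43.] 23
nut 0.046 mark az 75.3 r 0.0143 [378.  42.] 20
pad []
jaw [(array([324.,  79.]), 0.6048, -0.0339, 129.8, 44.4, 4.3)]
```

View pics/w27c.png

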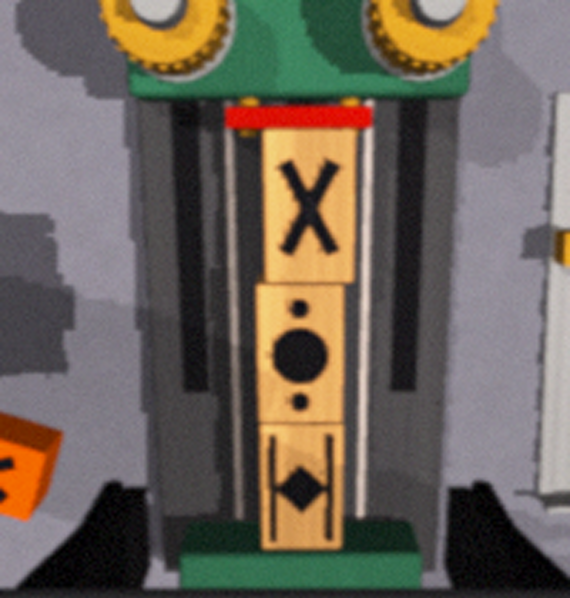

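View pics/t27.png

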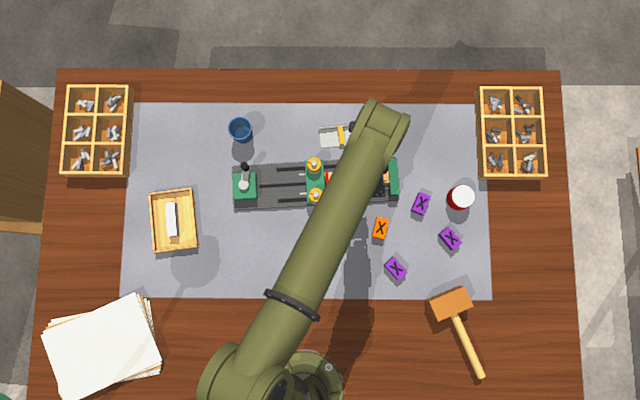

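```bash
python3 -c "
from bench import ctrl
print(ctrl.close_job())"
```

```text
the job is handed in; nothing more can be done
None
```

I handed the job in at about 55 s; all the steps are done, but the hand-in reports no verdict.

- **Bar:** it is in the wooden tray.
- **Blocks:** three were on the bench – diamond, dots and cross; the four-bars block was absent. They stand face up in one row against the fixed jaw. The diamond and dots blocks are within about 2 mm of the lane's middle line. The cross block is about 4–5 mm towards the far side, inside the 11 mm limit.
- **Crank:** I turned it to about 8.0 rad, worked out from the tool's position. That puts the red pad about 6 mm back. The wrist camera showed a gap of roughly 3–4 mm between pad and jaw, which agrees.
- **Nuts:** I turned both clockwise afterwards until the torque rose sharply to 0.55–0.9 N m. Their red marks ended at matching angles, about 74° and 75°. That fits both being at the 5.0 rad stop, but I could not read the joint values directly.
- **Last pictures:** the ink tin, composing stick and blue pot look unmoved, and the gripper was clear of everything. My last attempt to measure the pad colour found no match, so for the pad after tightening I rely on viewing that picture.

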